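# Load the slide-case reading station

### The job

Release the stage of the reading station: pull its lock knob up, turn it clockwise to the other stop and push it back fully in; then slide the stage fully out. Stack all the slide cases lying on the bench on the stage's pad in one square column, each lying flat and lined up with the pad's long side, slide the stage fully home under the arch with the column still square, and lock it again: knob up, back to the first stop, pushed fully in. Leave the other things on the bench where they are.

Things in the scene. Friction and masses are not known exactly. Their poses are not given: they have to be found in the camera images.
- station: reading station, fixed to the bench (place and yaw vary): grey base 265 x 390 x 14 mm high with a white arch, 195 mm high and 40 mm thick, its beam's underside 165 mm above the bench. Origin under the base on the bench, x away from the robot, y to the left, z up; the arch stands at y = +0.13 (legs at x = -0.12 and +0.085), the lock knob's axis at x = -0.135, y = -0.015.
- stage (a joint): position (m) of the station's aluminium sliding stage: 0 = home, pad centred under the arch; 0.17 = fully out, clear of the arch. It comes out along -y of the pad's frame, takes 2 to 3 N and stays where it is left. The lock knob's latch finger blocks it at home while the knob is at its locked stop.
- pad (a point): centre of the top of the black rubber pad (108 x 68 mm, 30 mm above the bench, white corner marks) on the stage; it moves with the stage. x along the pad's long side, away from the robot; the stage comes out along -y; z up. A rail 15 mm wide, reaching 55 mm above the bench, runs along the stage's near side, its inner face at x = -0.080 of this frame.
- stage_handle (a point): point on the stage's handle, an upright square black post 18 x 18 mm, top 80 mm above the bench; this point is on its centre line 62 mm above the bench, 110 mm from the pad's centre towards -y of the pad's frame. Its sides are parallel to the pad's axes.
- knob_grip (a point): middle of the lock knob's grip: an upright black bar 48 mm long, 15 mm thick on a disc of 46 mm diameter. The bar reaches from 76 to 109 mm above the bench when the knob is in; this point is then 94 mm above the bench, on the knob's vertical axis. x along the bar (parallel to the pad's x when locked), z up.
- lock_pull (a joint): how far the lock knob is pulled up (m): 0 = fully in, 0.022 = fully out. It stays where it is left; about 4 N to pull, 2 N to push. Pushed in, it cannot turn (a hump on the base stands beside its latch finger); pulled out by more than 0.016 it turns freely. It goes in only at the two ends of its turn.
- lock_turn (a joint): turn of the lock knob (rad), clockwise seen from above: 0 = locked stop (latch finger in front of the end of the stage's rail), 1.4 = released stop. It turns with about 0.03 N m and stays where it is left. It can be turned back to locked only when the stage is home.
- case_0_mid (a point): centre of a closed slide case, a flat box 96 x 56 x 24 mm high, 110 g (varies), white lid on grey body; this point lies 12 mm above its underside. x along the 96 mm side, z up out of the lid. Its lid is fixed shut. None if this case is absent.
- case_1_mid (a point): centre of a closed slide case, a flat box 96 x 56 x 24 mm high, 110 g (varies), white lid on grey body; this point lies 12 mm above its underside. x along the 96 mm side, z up out of the lid. Its lid is fixed shut. None if this case is absent.
- case_2_mid (a point): centre of a closed slide case, a flat box 96 x 56 x 32 mm high, 110 g (varies), white lid on grey body; this point lies 16 mm above its underside. x along the 96 mm side, z up out of the lid. Its lid is fixed shut. None if this case is absent.
- case_3_mid (a point): centre of a closed slide case, a flat box 96 x 56 x 32 mm high, 110 g (varies), white lid on grey body; this point lies 16 mm above its underside. x along the 96 mm side, z up out of the lid. Its lid is fixed shut. None if this case is absent.
- coverslips_0: small box of cover slips, 33 x 33 x 16 mm, standing among the slide cases, origin at the centre of its underside; not part of the job.
- wash_bottle: wash bottle, 190 mm tall, at the back of the bench, origin at the centre of its underside; not part of the job.
- oil_b: small oil bottle, 68 mm tall, at the front left of the bench, origin at the centre of its underside; not part of the job.

How it is judged:
On the way, in this order (a step that is already met when the one before it is completed fails the run):
1. the lock knob is pulled up out of its locked position (value of joint lock_pull above 0.014 m and value of joint lock_turn below 0.3 rad), for 0.1 s.
2. the knob is turned clockwise to the released stop (value of joint lock_turn above 1.25 rad), for 0.1 s.
3. the knob is pushed back in at the released stop (value of joint lock_turn above 1.25 rad and value of joint lock_pull below 0.004 m), for 0.2 s.
4. the stage is slid fully out (value of joint stage above 0.16 m), for 0.2 s.
5. with the stage out, all the cases are stacked squarely on its pad (value of joint stage above 0.15 m and horizontal distance between each of case_0_mid, case_1_mid, case_2_mid, case_3_mid and pad below 0.01 m and angle between the x axis of each of case_0_mid, case_1_mid, case_2_mid, case_3_mid and the x axis of pad, either way round below 0.12 rad and angle between the z axis of each of case_0_mid, case_1_mid, case_2_mid, case_3_mid and the z axis of pad, either way round below 0.06 rad and height (world z) of each of case_0_mid, case_1_mid, case_2_mid, case_3_mid below 0.145 m), for 0.5 s.
6. the stage is slid fully home with the column still square (value of joint stage below 0.006 m and horizontal distance between each of case_0_mid, case_1_mid, case_2_mid, case_3_mid and pad below 0.01 m and angle between the x axis of each of case_0_mid, case_1_mid, case_2_mid, case_3_mid and the x axis of pad, either way round below 0.12 rad and angle between the z axis of each of case_0_mid, case_1_mid, case_2_mid, case_3_mid and the z axis of pad, either way round below 0.06 rad and height (world z) of each of case_0_mid, case_1_mid, case_2_mid, case_3_mid below 0.145 m), for 0.2 s.
7. the knob is pulled up again at the released stop (value of joint lock_pull above 0.014 m and value of joint lock_turn above 1.1 rad), for 0.1 s.
8. the knob is turned back to the locked stop (value of joint lock_turn below 0.15 rad), for 0.1 s.
At the end, for the whole second after the job is handed in: Knob at its locked stop (within 0.15 rad) and in (within 4 mm), stage home (within 8 mm), every case present in one column on the pad: centre within 10 mm of the pad's centre horizontally, long side within 0.12 rad of the pad's, flat (either face up) within 0.06 rad (value of joint lock_turn below 0.15 rad and value of joint lock_pull below 0.004 m and value of joint stage below 0.008 m and horizontal distance between each of case_0_mid, case_1_mid, case_2_mid, case_3_mid and pad below 0.01 m and angle between the x axis of each of case_0_mid, case_1_mid, case_2_mid, case_3_mid and the x axis of pad, either way round below 0.12 rad and angle between the z axis of each of case_0_mid, case_1_mid, case_2_mid, case_3_mid and the z axis of pad, either way round below 0.06 rad and height (world z) of each of case_0_mid, case_1_mid, case_2_mid, case_3_mid below 0.145 m); the robot touches nothing.
It fails at once if the wash bottle or the oil bottle is knocked over (angle between any of wash_bottle, oil_b's own z axis and vertical above 0.6 rad).
It fails at once if the small cover-slip box, the wash bottle or the oil bottle is carried off or pushed more than 8 cm away (distance of any of coverslips_0, wash_bottle, oil_b from where it was at the start of the episode above 0.08 m).
Of case_0, case_1, case_2, case_3 only 2 to 4 are there at a start; the rules pass over those that are not, and their reading is None.
At some moment in a run one of case_0, case_1, case_2, case_3 may be knocked a few centimetres aside while the robot is not near it.
Once in a run the grip may slacken for a moment while it holds something.
It also fails if it takes over 210 s, if anything falls off the work surface, if the arm or the gripper's body presses on something with over 40 N, if the wrist force passes 120 N, or if a joint passes its speed limit or range.

### The arm

A 7-joint arm with a two-finger parallel gripper is mounted at the origin on a cart in front of the work surface, level with it; the furniture and walls round the work are solid. World frame = base frame: x ahead of the robot, y to its left, z up, the work surface at z = 0. Lengths are in m, angles in rad, forces in N, time in s.
With the tool pointing down it reaches from about 0.425 to 0.925 m from the base axis. Payload 6.8 kg.
Tool frame: the origin (TCP) lies at the very end of the fingers, on their centre line; the grasp point (between the pads) lies 19 mm behind it; z points along the fingers, x is the direction in which the jaws open and shut, and the axes are right-handed (so a half turn about z gives the same grasp; the last joint's range is limited). The gripper opens to 85 mm and grips with 20 to 120 N. Pads are 22 mm wide; open, the fingers measure 114 mm over their backs; the gripper's body (76 mm by 85 mm) begins 54 mm behind the grasp point. The pads swing forward as they close: fully open they stand 13 mm farther back than shut.
Start: joints at [1.156, 0.477, 0.022, 1.555, -0.011, 1.109, -0.083], TCP at [0.204, -0.643, 0.231] pointing down, gripper open.
Joint ranges: [-2.96, 2.96], [-0.34, 2.1], [-1.41, 1.46], [0.24, 2.44], [-1.37, 4.51], [0.17, 1.92], [-2.96, 2.96]. Speed limits (rad/s): [2.39, 2.39, 3.14, 3.14, 3.14, 3.14, 3.14].

### API

Orientations are given as a rotation vector (axis times angle).
In Python, from bench import get_obs, imaging, hand_in gives the robot as it stands.
- The arm moves only by the tool send_rows, never from a script. Its argument "motion" is a list of rows, each an object with "dp": the shift along the world's x, y, z in m, a list of three; "rot": the turn, a rotation vector about the world's x, y, z in rad, a list of three; "grip": the finger opening in m, from 0 to 0.0854. In form: [{"dp": [dx, dy, dz], "rot": [ax, ay, az], "grip": grip}, ...]. A call has 1 to 20 rows; each row shifts and turns the pose as measured when the row begins; what a row does not reach is not made up. A row lasts 1/8 s, in which the tool goes at most 62.5 mm and 10.7 degrees, less where a joint would pass 70% of its speed; a pose out of reach is approached as far as the arm can. A call is refused whole if a number of a shift passes 0.0625 or a number of a turn 0.188, either way. A call with a gripper value outside its range is refused whole. The fingers move at their own pace and stop on an object; "grip_force" is the grip in N (left out, the last holds). Time passes only in rows, so rows that do not move let the fingers close. It gives the time, the measured TCP pose, the force and the opening at its end, in the units of the state.
- get_obs(): the state, without advancing time (a new reading comes with each control period).
- imaging.grab_frame(name): name is "scene" or "side" or "wrist"; returns a dict with "img" (420x560x3 uint8, red, green, blue), "fx", "fy", "cx", "cy" (pixels), "R" (3x3) and "t" (3): a world point X has camera coordinates R X + t. Camera axes: x right, y down, z forward; pixel columns grow to the right and rows downward; lengths in m; the calibration is good to about 2 mm. The wrist camera is an equidistant fisheye: a pixel r from the principal point sees the ray r / f radians off the axis. A picture is of the moment at which its call begins. There is no depth.
- hand_in(): hands the job in, once; it reports no verdict.
The state is a dict: "clock": time; "joints": joint angles; "qvel": joint speeds; "tau": joint torques, N m; "tcp_pos": TCP position; "orientation": TCP orientation; "contact_force": force on the tool from outside, world axes, zero at the start; "moment": the same for the moment, N m; "grip_width": finger opening in m.
Only numpy, scipy, OpenCV 4.12 (cv2) and the standard library are available. Lean on these libraries where they do the work, as an engineer would, in place of code of your own. Each camera call takes 0.05 s, during which the arm holds its last target. There are 200 camera calls.

## Working session

There is one attempt and no reset: what is moved stays moved. The work goes in short steps, Python scripts to look and compute and a tool call to move; the robot and the scene stay as the last step left them, time stands still between calls to the robot, and variables do not carry over. Pictures are saved under pics/ and viewed, about 12 in all and at most 16, crops included, and the job is handed in when it is done.

Besides the shell and the picture viewer there is one more tool, called after ">>>" as a command line: name --argument value ..., lists and objects as JSON in quotes. send_rows: Moves the arm, as the interface text tells. Its arguments: {"type":"object","properties":{"motion":{"type":"array","items":{"type":"object","properties":{"dp":{"type":"array","items":{"type":"number"}},"rot":{"type":"array","items":{"type":"number"}},"grip":{"type":"number"}}}},"grip_force":{"type":"number"}},"required":["motion"]}

```bash
mkdir -p pics; ls; cat > h.py <<'E'
import numpy as np, cv2
from bench import get_obs, imaging
from scipy.spatial.transform import Rotation as Rn
def save(n,f): cv2.imwrite('pics/'+n+'.png',cv2.cvtColor(f['img'],cv2.COLOR_RGB2BGR))
def ray(f,u,v,fish=False):
    a=(u-f['cx'])/f['fx']; b=(v-f['cy'])/f['fy']
    if fish:
        r=np.hypot(a,b); s=np.sin(r)/max(r,1e-9); d=np.array([a*s,b*s,np.cos(r)])
    else: d=np.array([a,b,1.])
    R=np.array(f['R']); return -R.T@np.array(f['t']), R.T@d
def plane(f,u,v,z,fish=False):
    o,d=ray(f,u,v,fish); return o+d*(z-o[2])/d[2]
def proj(f,X,fish=False):
    c=np.array(f['R'])@np.array(X,float)+np.array(f['t'])
    if fish:
        r=np.hypot(c[0],c[1]); th=np.arctan2(r,c[2]); k=th/max(r,1e-9); return f['cx']+f['fx']*c[0]*k, f['cy']+f['fy']*c[1]*k
    return f['cx']+f['fx']*c[0]/c[2], f['cy']+f['fy']*c[1]/c[2]
def tri(f1,p1,f2,p2):
    A=[];b=[]
    for f,p in((f1,p1),(f2,p2)):
        o,d=ray(f,*p); d/=np.linalg.norm(d); M=np.eye(3)-np.outer(d,d); A.append(M); b.append(M@o)
    return np.linalg.lstsq(np.vstack(A),np.hstack(b),rcond=None)[0]
E
python3 - <<'E'
from h import *
for n in('scene','side','wrist'):
    f=imaging.grab_frame(n); save(n+'0',f); print(n,f['fx'],f['cx'],f['cy'],-np.array(f['R']).T@f['t'],np.array(f['R'])[2])
print(get_obs())
E
```

```text
pics
scene 416.67989952746785 283.85131091987705 209.71821935645872 [-0.18170642  0.43918469  1.00842665] [ 0.58777699 -0.38275027 -0.71275553]
side 468.4837634689493 284.01300401611405 206.5356242888684 [0.78548369 0.68082272 0.96157385] [-0.20077312 -0.63337175 -0.74734891]
wrist 325.19226210127806 279.30936986163744 210.18822527534687 [ 0.2741577  -0.6202693   0.37254506] [-0.27631448 -0.08627909 -0.95718662]
{'clock': 0.15, 'joints': array([ 1.1558952 ,  0.47763434,  0.02234904,  1.55617688, -0.01150853,
        1.10931108, -0.08311314]), 'qvel': array([-0.00089661, -0.0028911 ,  0.00014939, -0.00253972, -0.00020512,
        0.00026466,  0.001838  ]), 'tau': array([ 3.08100120e-03, -5.96925581e+01,  1.61025312e+00, -2.81492043e+01,
        1.26254128e-02,  6.57469631e-03,  2.68162751e-05]), 'tcp_pos': array([ 0.20372107, -0.64306205,  0.23055298]), 'orientation': array([-2.53418288e+00,  1.85547633e+00,  1.85722614e-03]), 'contact_force': array([-0.26959835, -0.43985882, -0.37385142]), 'moment': array([-0.05167251, -0.01779835,  0.00664558]), 'grip_width': 0.08540645203743918}
```

View pics/scene0.png

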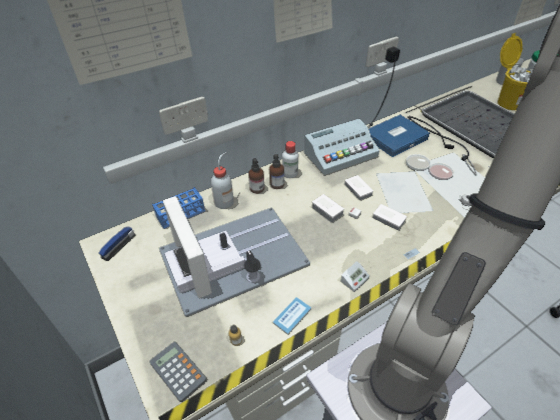

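View pics/side0.png

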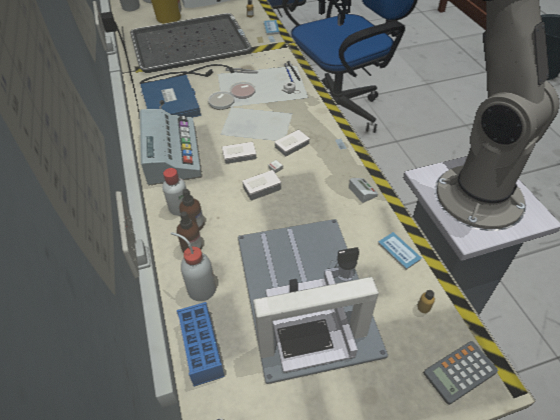

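The scene picture shows 3 cases at (327,208), (358,187) and (390,217), with the cover-slip box at (355,213). The knob is at (253,262) and the handle at (223,240). The side picture shows the base corners at (238,236), (335,221), (385,352) and (268,380).

```bash
python3 - <<'E'
from h import *
fs=imaging.grab_frame('side'); fc=imaging.grab_frame('scene')
import pickle; pickle.dump((fs,fc),open('f0.pkl','wb'))
P=[plane(fs,*p,.014)[:2] for p in((238,236),(335,221),(385,352),(268,380))]
print(np.round(P,4)); c=np.mean(P,0); print(c,[np.linalg.norm(P[i]-P[i-1]) for i in range(4)])
print('oil',plane(fc,235,336,.03),'box',plane(fs,276,166,.01),plane(fc,355,212,.01),'wash',plane(fs,203,290,.02))
for n,f in(('side',fs),('scene',fc)):
    hsv=cv2.cvtColor(f['img'],cv2.COLOR_RGB2HSV)
    lo=(230,120,320,205) if n=='side' else (300,170,415,235)
    m=((hsv[...,2]>205)&(hsv[...,1]<22)).astype(np.uint8)
    x0,y0,x1,y1=lo; mm=np.zeros_like(m); mm[y0:y1,x0:x1]=m[y0:y1,x0:x1]
    cs,_=cv2.findContours(mm,cv2.RETR_EXTERNAL,cv2.CHAIN_APPROX_NONE)
    for k in cs:
        if cv2.contourArea(k)<20: continue
        for z in(.024,.032):
            w=np.array([plane(f,*p[0],z)[:2] for p in k],np.float32)*1000
            (cx,cy),(a,b),t=cv2.minAreaRect(w)
            print(n,cv2.boundingRect(k),z,np.round([cx,cy,a,b,t],1))
a=cv2.resize(fs['img'][215:390,225:400],None,fx=3.2,fy=3.2,interpolation=2)
b=cv2.resize(fs['img'][120:205,220:320],None,fx=5,fy=5,interpolation=2)
o=np.zeros((560,1060,3),np.uint8);o[:,:560]=a;o[:425,560:]=b
cv2.imwrite('pics/crop1.png',cv2.resize(o,(800,423))[...,::-1])
E
```

```text
[[ 0.6744 -0.0638]
 [ 0.4197 -0.031 ]
 [ 0.4567  0.3375]
 [ 0.7092  0.3165]]
[0.56498416 0.13978721] [np.float64(0.381937985441815), np.float64(0.2567878395751072), np.float64(0.3703586635534471), np.float64(0.2533072458282806)]
oil [0.31554155 0.2626437  0.03      ] box [ 0.50242523 -0.28493001  0.01      ] [ 0.5032892  -0.29086969  0.01      ] wash [0.79205909 0.06949006 0.02      ]
side (243, 171, 37, 22) 0.024 [ 564.8 -226.3   92.2   54.2    8.5]
side (243, 171, 37, 22) 0.032 [ 566.7 -218.5   91.4   53.8    8.5]
side (230, 142, 26, 16) 0.024 [ 583.  -374.8   53.6   77.9   85.4]
side (230, 142, 26, 16) 0.032 [ 584.7 -365.8   53.2   77.2   85.4]
side (275, 130, 34, 21) 0.024 [ 425.8 -366.9   91.    53.4   19.5]
side (275, 130, 34, 21) 0.032 [ 428.9 -358.    90.3   53.    19.5]
scene (300, 170, 115, 65) 0.024 [ 527.7 -336.9  421.3  310.8   57.1]
scene (300, 170, 115, 65) 0.032 [ 521.9 -330.6  417.9  308.3   57.1]
```

View pics/crop1.png

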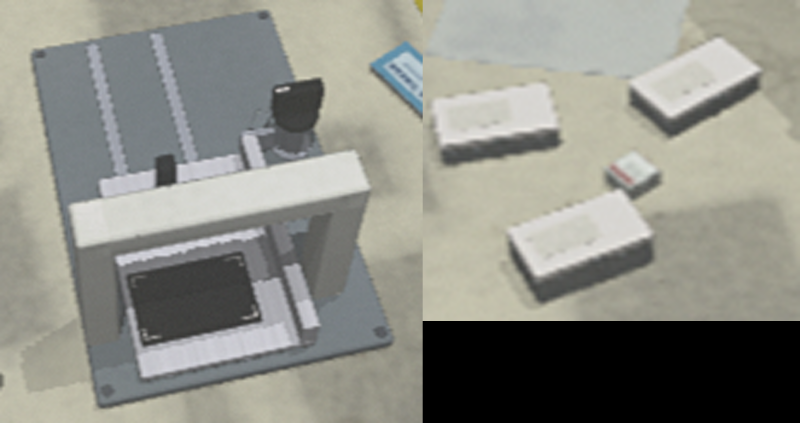

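```bash
python3 - <<'E'
from h import *
import pickle; fs,fc=pickle.load(open('f0.pkl','rb'))
from scipy.optimize import least_squares
L=np.array([(.1325,-.195),(-.1325,-.195),(-.1325,.195),(.1325,.195)])
px=np.array([(238.7,236.1),(336,219.6),(387.7,357),(266.4,383.1)])
W=np.array([plane(fs,*p,.014)[:2] for p in px])
def R2(t): return np.array([[np.cos(t),-np.sin(t)],[np.sin(t),np.cos(t)]])
r=least_squares(lambda q:((L@R2(q[2]).T+q[:2])-W).ravel(),[.56,.14,-.1]); print('station',r.x,np.round(r.fun,4))
x,y,t=r.x; S=lambda a,b:R2(t)@[a,b]+[x,y]
pc=np.array([(130,281),(245,254),(260,320),(142,345)])/2.415+[225,215]
pw=np.array([plane(fs,*p,.03)[:2] for p in pc]); print('pad',pw.mean(0), 'in station',R2(t).T@(pw.mean(0)-[x,y]), 'long ang',np.arctan2(*(pw[0]-pw[1])[::-1]),np.linalg.norm(pw[0]-pw[1]))
k=S(-.135,-.015); print('knob',k,'px',proj(fs,[*k,.109]),proj(fc,[*k,.109]))
h=tri(fs,(np.array((166,156))/2.415+[225,215]),fc,(223,234)); print('handle top',h,R2(t).T@(h[:2]-[x,y]))
print('knob tri',tri(fs,np.array((298,85))/2.415+[225,215],fc,(251,252)))
a=cv2.resize(fc['img'][195:320,150:320],None,fx=4.7,fy=4.7,interpolation=2)
for p in L:
    u,v=proj(fc,[*S(*p),.014]); cv2.circle(a,(int((u-150)*4.7),int((v-195)*4.7)),4,(255,0,0),1)
u,v=proj(fc,[*k,.109]); cv2.circle(a,(int((u-150)*4.7),int((v-195)*4.7)),4,(255,0,0),1)
cv2.imwrite('pics/crop2.png',a[...,::-1])
E
```

```text
station [ 0.56461503  0.14330255 -0.10716306] [ 0.0028 -0.0018 -0.0033 -0.0017 -0.0026  0.0021  0.0031  0.0014]
pad [0.6091525  0.26366917] in station [0.0314078  0.12443978] long ang -0.07205039650279702 0.10715227034672499
knob [0.42878508 0.14282794] px (np.float64(363.83112110067276), np.float64(251.29118158202493)) (np.float64(252.02048282184006), np.float64(266.1658486526791))
handle top [0.59597322 0.14689366 0.08155853] [0.0307942  0.00692452]
knob tri [0.46363334 0.12878124 0.11709032]
```

View pics/crop2.png

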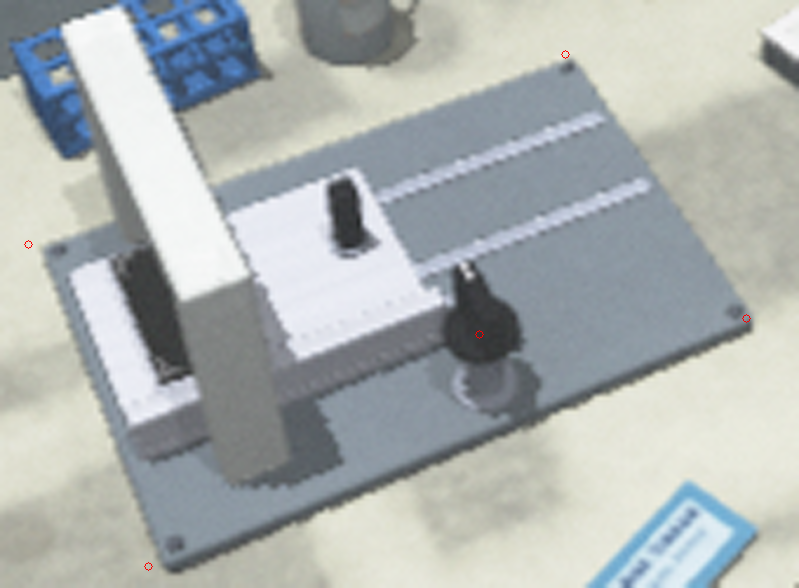

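```bash
python3 - <<'E'
from h import *
import pickle; fs,fc=pickle.load(open('f0.pkl','rb'))
from scipy.optimize import least_squares
L=np.array([(.1325,-.195),(-.1325,-.195),(-.1325,.195),(.1325,.195)])
px=np.array([(238.7,236.1),(336,219.6),(387.7,357),(266.4,383.1)])
pc=np.array([(577,60),(752,325),(172,572),(45,248)])/4.7+[150,195]
W=np.array([plane(fs,*p,.014)[:2] for p in px]); V=np.array([plane(fc,*p,.014)[:2] for p in pc])
def R2(t): return np.array([[np.cos(t),-np.sin(t)],[np.sin(t),np.cos(t)]])
for A in([W],[V],[W,V]):
    r=least_squares(lambda q:np.array([(L@R2(q[2]).T+q[:2])-a for a in A]).ravel(),[.56,.14,-.1]); print('base',r.x,np.round(r.fun,4))
x,y,t=r.x; T=lambda p:R2(t).T@(np.array(p)[:2]-[x,y])
pp=np.array([(130,281),(245,254),(260,320),(142,345)])/2.415+[225,215]
pw=np.array([plane(fs,*p,.03)[:2] for p in pp]); print('pad',pw.mean(0), T(pw.mean(0)))
print('knob side z.109',T(plane(fs,348.4,249,.109)))
print('handle side', T(plane(fs,166/2.415+225,156/2.415+215,.08)),'scene',T(plane(fc,345/4.7+150,183/4.7+195,.08)))
for ox in(-.03,):
  k=R2(t)@[-.135-ox,-.015]+[x,y];print('knob',k,proj(fc,[*k,.109]),proj(fs,[*k,.109]))
E
```

```text
base [ 0.56461503  0.14330255 -0.10716306] [ 0.0028 -0.0018 -0.0033 -0.0017 -0.0026  0.0021  0.0031  0.0014]
base [ 0.55602964  0.13786184 -0.10620537] [ 0.0008 -0.0015 -0.0025 -0.0055  0.0017  0.0041  0.0001  0.0029]
base [ 0.56032234  0.1405822  -0.10668422] [-0.0014 -0.0045 -0.0075 -0.0045 -0.007  -0.0006 -0.0013 -0.0012  0.005
  0.0011  0.0017 -0.0027  0.0061  0.0068  0.0045  0.0056]
pad [0.6091525  0.26366917] [0.03544601 0.12758671]
knob side z.109 [-0.09920986 -0.02529201]
handle side [0.03455006 0.00906541] scene [0.03580443 0.00859101]
knob [0.45432207 0.13684808] (np.float64(249.22970445736652), np.float64(258.8182331752247)) (np.float64(352.2555744941798), np.float64(252.17827508810197))
```

>>> send_rows --motion '[{"dp": [0.032,0.043,0.009],"rot": [0,0,0.17],"grip": 0.085},{"dp": [0.032,0.043,0.009],"rot": [0,0,0.17],"grip": 0.085},{"dp": [0.032,0.043,0.009],"rot": [0,0,0.17],"grip": 0.085},{"dp": [0.032,0.043,0.009],"rot": [0,0,0.17],"grip": 0.085},{"dp": [0.032,0.043,0.009],"rot": [0,0,0.17],"grip": 0.085},{"dp": [0.032,0.043,0.009],"rot": [0,0,0.17],"grip": 0.085},{"dp": [0.032,0.043,0.009],"rot": [0,0,0.17],"grip": 0.085},{"dp": [0.032,0.043,0.009],"rot": [0,0,0.17],"grip": 0.085}]'

```text
clock: 1.25
tcp_pos: [0.4608, -0.2913, 0.3037]
orientation: [3.13, 0.204, -0.002]
contact_force: [-0.4, -1.1, -0.5]
grip_width: 0.0849
```

```bash
python3 - <<'E'
from h import *
import pickle
f=imaging.grab_frame('wrist'); save('w1',f); pickle.dump(f,open('w1.pkl','wb'))
E
```

```text
(no output)
```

View pics/w1.png

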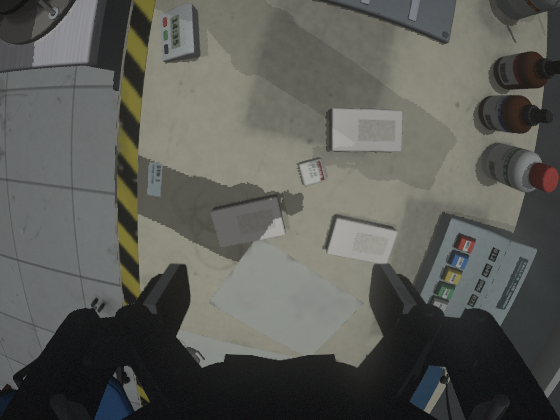

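>>> send_rows --motion '[{"dp": [0,0.043,0],"rot": [0,0,0.16],"grip": 0.085},{"dp": [0,0.043,0],"rot": [0,0,0.16],"grip": 0.085},{"dp": [0,0.043,0],"rot": [0,0,0.16],"grip": 0.085},{"dp": [0,0.043,0],"rot": [0,0,0.16],"grip": 0.085},{"dp": [0,0.043,0],"rot": [0,0,0.16],"grip": 0.085},{"dp": [0,0.043,0],"rot": [0,0,0.16],"grip": 0.085},{"dp": [0,0.043,0],"rot": [0,0,0.16],"grip": 0.085},{"dp": [0,0.043,0],"rot": [0,0,0.16],"grip": 0.085},{"dp": [0,0.043,0],"rot": [0,0,0.06],"grip": 0.085},{"dp": [0,0.02,0],"rot": [0,0,0],"grip": 0.085}]'

```text
clock: 2.55
tcp_pos: [0.4654, 0.1348, 0.3063]
orientation: [2.268, 2.171, 0.012]
contact_force: [-0.6, -0.6, -0.2]
grip_width: 0.0847
```

```bash
python3 - <<'E'
from h import *
import pickle
f=imaging.grab_frame('wrist'); save('w2',f); pickle.dump(f,open('w2.pkl','wb'))
E
```

```text
(no output)
```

View pics/w2.png

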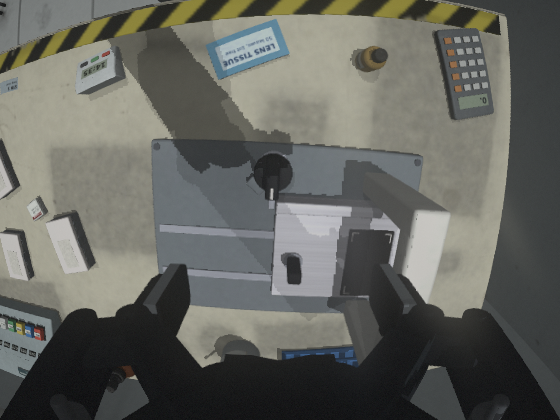

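```bash
python3 - <<'E'
from h import *
import pickle; f=pickle.load(open('w2.pkl','rb'))
np.set_printoptions(precision=4,suppress=True)
P=lambda u,v,z:plane(f,u,v,z,True)[:2]
g=cv2.cvtColor(f['img'],cv2.COLOR_RGB2GRAY)
m=(g[148:202,245:300]<50).astype(np.uint8)
a=cv2.resize(f['img'][140:310,230:410],None,fx=4.4,fy=3.5*4.4/4.4,interpolation=2); cv2.imwrite('pics/crop3.png',a[...,::-1])
print('cam',-np.array(f['R']).T@f['t'],'nadir px',proj(f,[*(-np.array(f['R']).T@f['t'])[:2],0],True))
for n,q,z in(('c-,-',(152,140),.014),('c-,+',(423,155),.014),('c+,-',(153,297),.014),('disc',(272,172),.076),('padA',(350,230),.03),('padB',(393,232),.03),('handle',(293,257),.08)): print(n,P(*q,z))
E
```

```text
cam [0.3908 0.1382 0.4479] nadir px (np.float64(278.0489246328407), np.float64(112.52744376982727))
c-,- [ 0.4148 -0.039 ]
c-,+ [0.4516 0.3433]
c+,- [ 0.6662 -0.0814]
disc [0.4592 0.1282]
padA [0.5535 0.2315]
padB [0.5603 0.2961]
handle [0.5667 0.1491]
```

View pics/crop3.png

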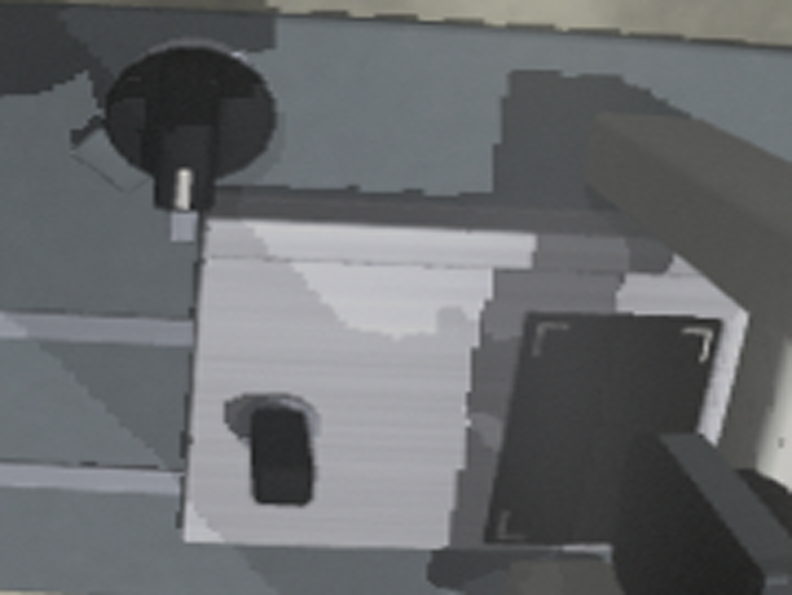

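```bash
python3 - <<'E'
from h import *
import pickle; f=pickle.load(open('w2.pkl','rb'))
np.set_printoptions(precision=4,suppress=True)
P=lambda u,v,z:plane(f,u,v,z,True)[:2]
C=lambda x,y,z:P(x/4.4+230,y/3.5+140,z)
print('disc',C(190,117,.076),'bar tip top',C(185,206,.109),C(185,206,.076))
A,B,D=C(528,315,.03),C(722,320,.03),C(485,543,.03); pad=(B+D)/2
print('pad',A,B,D,pad,np.linalg.norm(A-B),np.linalg.norm(A-D),'ang',np.arctan2(*(D-A)[::-1]),np.arctan2(*(B-A)[::-1])-np.pi/2)
h=C(284,482,.08);print('handle',h,np.linalg.norm(h-pad))
c=[P(152,140,.014),P(423,155,.014),P(153,297,.014)];print('yaw',np.arctan2(*(c[1]-c[0])[::-1])-np.pi/2,np.linalg.norm(c[1]-c[0]),np.arctan2(*(c[2]-c[0])[::-1]),np.linalg.norm(c[2]-c[0]))
t=-.105
for k in (pad,):
    R=np.array([[np.cos(t),-np.sin(t)],[np.sin(t),np.cos(t)]]); print('handle pred',pad+R@[0,-.11],'knob pred if pad=(0,.13)',pad+R@[-.135,-.145])
E
```

```text
disc [0.461  0.1294] bar tip top [0.4826 0.1276] [0.4915 0.1266]
pad [0.5535 0.2315] [0.5595 0.2978] [0.6596 0.2209] [0.6096 0.2594] 0.06648245112811896 0.10658665634523869 ang -0.09959362857641399 -0.09006578547912603
handle [0.5965 0.1503] 0.10984187615642863
yaw -0.09605753213435375 0.3840525690042585 -0.1670325264880746 0.25489704025683446
handle pred [0.598 0.15 ] knob pred if pad=(0,.13) [0.4601 0.1293]
```

>>> send_rows --motion '[{"dp": [-0.005,-0.0055,-0.05],"rot": [0,0,-0.058],"grip": 0.045},{"dp": [0,0,-0.05],"rot": [0,0,0],"grip": 0.045},{"dp": [0,0,-0.05],"rot": [0,0,0],"grip": 0.045},{"dp": [0,0,-0.03],"rot": [0,0,0],"grip": 0.045},{"dp": [0,0,-0.01],"rot": [0,0,0],"grip": 0.045},{"dp": [0,0,0],"rot": [0,0,0],"grip": 0.045}]' --grip_force 40

```text
clock: 3.35
tcp_pos: [0.4616, 0.128, 0.1126]
orientation: [2.333, 2.096, 0.017]
contact_force: [0.7, 0.6, 1.2]
grip_width: 0.0453
```

```bash
python3 - <<'E'
from h import *
import pickle
f=imaging.grab_frame('wrist')
a=cv2.resize(f['img'][140:400,150:410],(640,640),interpolation=2)[:560]
cv2.imwrite('pics/w3.png',a[...,::-1])
o=get_obs();print(o['tcp_pos'],Rn.from_rotvec(o['orientation']).as_matrix()[:,0])
E
```

```text
[0.46198077 0.12808115 0.11308903] [0.10720782 0.99422408 0.00499678]
```

View pics/w3.png

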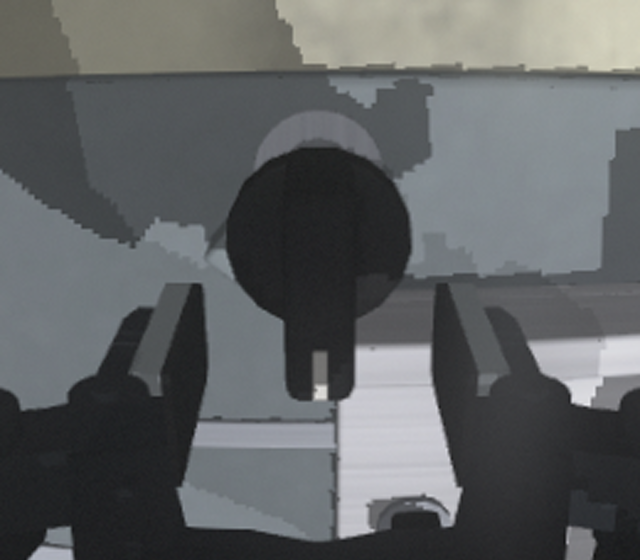

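The bar (x≈320) is centred between the fingers (205 and 435), so I'll descend and grip.

>>> send_rows --motion '[{"dp": [-0.001,0.001,-0.02],"rot": [0,0,0],"grip": 0.045},{"dp": [0,0,-0.012],"rot": [0,0,0],"grip": 0.045},{"dp": [0,0,0],"rot": [0,0,0],"grip": 0.045},{"dp": [0,0,0],"rot": [0,0,0],"grip": 0.0},{"dp": [0,0,0],"rot": [0,0,0],"grip": 0.0},{"dp": [0,0,0],"rot": [0,0,0],"grip": 0.0},{"dp": [0,0,0],"rot": [0,0,0],"grip": 0.0}]' --grip_force 50

```text
clock: 4.28
tcp_pos: [0.465, 0.128, 0.0857]
orientation: [2.331, 2.087, 0.027]
contact_force: [0.4, -1.2, -3.0]
grip_width: 0.014
```

>>> send_rows --motion '[{"dp": [-0.001,0,0.007],"rot": [0,0,0],"grip": 0.0},{"dp": [-0.001,0,0.007],"rot": [0,0,0],"grip": 0.0},{"dp": [-0.001,0,0.006],"rot": [0,0,0],"grip": 0.0},{"dp": [0,0,0.002],"rot": [0,0,0],"grip": 0.0},{"dp": [0,0,0],"rot": [0,0,0],"grip": 0.0}]'

```text
clock: 4.9
tcp_pos: [0.4641, 0.1274, 0.1079]
orientation: [2.331, 2.086, 0.035]
contact_force: [7.5, 0.6, -7.0]
grip_width: 0.0139
```

>>> send_rows --motion '[{"dp": [0,0,0],"rot": [0,0,-0.14],"grip": 0.0},{"dp": [0,0,0],"rot": [0,0,-0.14],"grip": 0.0},{"dp": [0,0,0],"rot": [0,0,-0.14],"grip": 0.0},{"dp": [0,0,0],"rot": [0,0,-0.14],"grip": 0.0},{"dp": [0,0,0],"rot": [0,0,-0.14],"grip": 0.0},{"dp": [0,0,0],"rot": [0,0,-0.14],"grip": 0.0}]'

```text
clock: 5.65
tcp_pos: [0.4627, 0.1249, 0.1078]
orientation: [2.985, 0.91, 0.017]
contact_force: [3.7, -2.3, -5.7]
grip_width: 0.0139
```

>>> send_rows --motion '[{"dp": [0,0,0],"rot": [0,0,-0.14],"grip": 0.0},{"dp": [0,0,0],"rot": [0,0,-0.14],"grip": 0.0},{"dp": [0,0,0],"rot": [0,0,-0.14],"grip": 0.0},{"dp": [0,0,0],"rot": [0,0,-0.1],"grip": 0.0},{"dp": [0,0,0],"rot": [0,0,-0.05],"grip": 0.0}]'

```text
clock: 6.28
tcp_pos: [0.4605, 0.1242, 0.1079]
orientation: [3.117, 0.008, 0.003]
contact_force: [3.7, -2.0, -5.2]
grip_width: 0.0137
```

```bash
python3 - <<'E'
from h import *
o=get_obs();print(o['tcp_pos'],Rn.from_rotvec(o['orientation']).as_matrix(),o['contact_force'],o['moment'])
E
```

```text
[0.46051601 0.12423422 0.10786911] [[ 0.99998654  0.00488883  0.00173929]
 [ 0.00492961 -0.99969321 -0.02427312]
 [ 0.00162009  0.02428137 -0.99970385]] [ 3.70260816 -1.97353455 -5.21811324] [-0.31824324 -0.92511346  1.54994772]
```

>>> send_rows --motion '[{"dp": [0,0,-0.007],"rot": [0,0,0.02],"grip": 0.0},{"dp": [0,0,-0.007],"rot": [0,0,0],"grip": 0.0},{"dp": [0,0,-0.007],"rot": [0,0,0],"grip": 0.0},{"dp": [0,0,-0.003],"rot": [0,0,0],"grip": 0.0},{"dp": [0,0,-0.002],"rot": [0,0,0],"grip": 0.0},{"dp": [0,0,0],"rot": [0,0,0],"grip": 0.0}]'

```text
clock: 7.02
tcp_pos: [0.4609, 0.1244, 0.0858]
orientation: [3.113, 0.052, 0.005]
contact_force: [0.2, -4.3, -1.7]
grip_width: 0.014
```

>>> send_rows --motion '[{"dp": [0,0,-0.003],"rot": [0,0,0],"grip": 0.0},{"dp": [0,0,-0.003],"rot": [0,0,0],"grip": 0.0},{"dp": [0,0,0],"rot": [0,0,0],"grip": 0.0}]'

```text
clock: 7.4
tcp_pos: [0.4609, 0.1245, 0.0858]
orientation: [3.108, 0.052, 0.006]
contact_force: [-0.6, -3.6, -3.7]
grip_width: 0.0139
```

>>> send_rows --motion '[{"dp": [0,0,0],"rot": [0,0,0],"grip": 0.05},{"dp": [0,0,0],"rot": [0,0,0],"grip": 0.05},{"dp": [0,0,0.04],"rot": [0,0,0],"grip": 0.05},{"dp": [0,0,0.05],"rot": [0,0,0],"grip": 0.05},{"dp": [0.0,0.0,0.02],"rot": [0,0,0.16],"grip": 0.05},{"dp": [0.02,0.004,0],"rot": [0.02,0,0.16],"grip": 0.05},{"dp": [0.02,0.004,0],"rot": [0,0,0.16],"grip": 0.05},{"dp": [0.02,0.004,0],"rot": [0,0,0.16],"grip": 0.05},{"dp": [0.02,0.004,0],"rot": [0,0,0.16],"grip": 0.05},{"dp": [0.02,0.004,0],"rot": [0,0,0.16],"grip": 0.05},{"dp": [0.02,0.004,0],"rot": [0,0,0.16],"grip": 0.05},{"dp": [0.015,0.002,0],"rot": [0,0,0.16],"grip": 0.05},{"dp": [0,0,0],"rot": [0,0,0.16],"grip": 0.05},{"dp": [0,0,0],"rot": [0,0,0],"grip": 0.05}]'

```text
clock: 9.15
tcp_pos: [0.5959, 0.1558, 0.1908]
orientation: [-2.289, -2.144, -0.007]
contact_force: [0.8, 0.6, -0.5]
grip_width: 0.0502
```

```bash
cat >> h.py <<'E'
def st():
    o=get_obs(); M=Rn.from_rotvec(o['orientation']).as_matrix()
    print('t',round(o['clock'],2),'tcp',np.round(o['tcp_pos'],4),'yaw',round(np.arctan2(M[1,0],M[0,0]),3),'zax',np.round(M[:,2],3),'levelrot',np.round(np.cross(M[:,2],[0,0,-1]),3),'F',np.round(o['contact_force'],1),'j7',round(o['joints'][6],2),'g',round(o['grip_width'],4))
E
python3 -c "
from h import *
st()"
```

```text
t 9.15 tcp [0.5959 0.1558 0.1908] yaw 1.506 zax [-0.     0.007 -1.   ] levelrot [-0.007 -0.    -0.   ] F [ 0.8  0.6 -0.5] j7 0.85 g 0.0502
```

>>> send_rows --motion '[{"dp": [0.001,-0.006,-0.03],"rot": [0,0,-0.037],"grip": 0.05},{"dp": [0,0,-0.04],"rot": [0,0,0],"grip": 0.05},{"dp": [0,0,-0.03],"rot": [0,0,0],"grip": 0.05},{"dp": [0,0,0],"rot": [0,0,0],"grip": 0.05}]'

```text
clock: 9.65
tcp_pos: [0.5963, 0.1501, 0.0877]
orientation: [-2.346, -2.08, -0.009]
contact_force: [-0.1, -0.1, -0.2]
grip_width: 0.0501
```

```bash
python3 - <<'E'
from h import *
st()
f=imaging.grab_frame('wrist')
a=cv2.resize(f['img'][140:400,150:410],(640,640),interpolation=2)[:560]
cv2.imwrite('pics/w4.png',a[...,::-1])
E
```

```text
t 9.65 tcp [0.5963 0.1501 0.0877] yaw 1.451 zax [-0.     0.009 -1.   ] levelrot [-0.009 -0.    -0.   ] F [-0.1 -0.1 -0.2] j7 0.74 g 0.0501
```

View pics/w4.png

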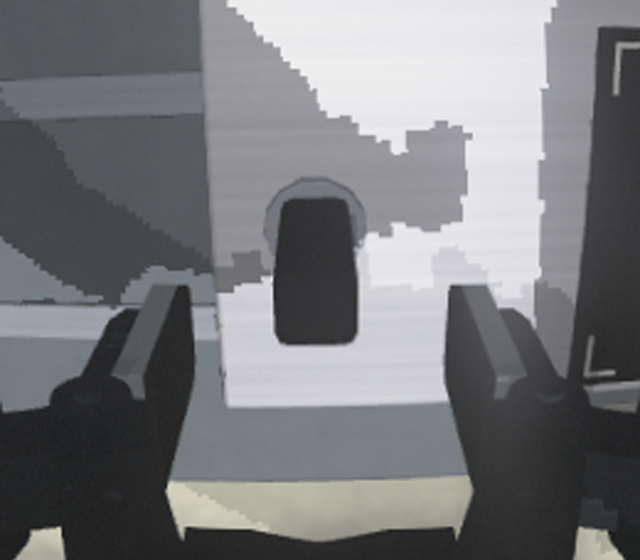

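The handle post (x≈316) sits centred between the fingers.

>>> send_rows --motion '[{"dp": [0,0,-0.025],"rot": [-0.009,0,0.018],"grip": 0.05},{"dp": [0,0,-0.014],"rot": [0,0,0],"grip": 0.05},{"dp": [0,0,0],"rot": [0,0,0],"grip": 0.0},{"dp": [0,0,0],"rot": [0,0,0],"grip": 0.0},{"dp": [0,0,0],"rot": [0,0,0],"grip": 0.0},{"dp": [0,0,0],"rot": [0,0,0],"grip": 0.0}]' --grip_force 40

```text
clock: 10.45
tcp_pos: [0.5991, 0.1485, 0.052]
orientation: [2.332, 2.097, 0.003]
contact_force: [0.9, -0.2, -4.4]
grip_width: 0.0175
```

>>> send_rows --motion '[{"dp": [-0.002,-0.02,0],"rot": [0,0,0],"grip": 0.0},{"dp": [-0.002,-0.02,0],"rot": [0,0,0],"grip": 0.0},{"dp": [-0.002,-0.02,0],"rot": [0,0,0],"grip": 0.0},{"dp": [-0.002,-0.02,0],"rot": [0,0,0],"grip": 0.0},{"dp": [-0.002,-0.02,0],"rot": [0,0,0],"grip": 0.0},{"dp": [-0.002,-0.02,0],"rot": [0,0,0],"grip": 0.0}]'

```text
clock: 11.2
tcp_pos: [0.5865, 0.0252, 0.052]
orientation: [2.33, 2.102, 0.01]
contact_force: [2.3, 2.5, -7.3]
grip_width: 0.0171
```

```bash
python3 -c "
from h import *
st()"
```

```text
t 11.2 tcp [0.5865 0.0252 0.052 ] yaw 1.468 zax [ 0.007  0.002 -1.   ] levelrot [-0.002  0.007  0.   ] F [ 2.3  2.5 -7.3] j7 0.9 g 0.0171
```

>>> send_rows --motion '[{"dp": [-0.002,-0.02,0],"rot": [0,0,0],"grip": 0.0},{"dp": [-0.002,-0.018,0],"rot": [0,0,0],"grip": 0.0},{"dp": [-0.001,-0.01,0],"rot": [0,0,0],"grip": 0.0},{"dp": [-0.001,-0.005,0],"rot": [0,0,0],"grip": 0.0},{"dp": [0,0,0],"rot": [0,0,0],"grip": 0.0},{"dp": [0,0,0],"rot": [0,0,0],"grip": 0.0}]'

```text
clock: 11.95
tcp_pos: [0.5818, -0.0197, 0.0522]
orientation: [-2.321, -2.109, -0.038]
contact_force: [2.7, 4.4, -7.8]
grip_width: 0.0171
```

>>> send_rows --motion '[{"dp": [0,0,0],"rot": [0,0,0],"grip": 0.06},{"dp": [0,0,0],"rot": [0,0,0],"grip": 0.06},{"dp": [0,0,0.05],"rot": [0,0,0],"grip": 0.08},{"dp": [0,0,0.06],"rot": [0,0,0],"grip": 0.08},{"dp": [-0.01,-0.05,0.06],"rot": [0,0,0],"grip": 0.08},{"dp": [-0.01,-0.06,0.05],"rot": [0,0,0],"grip": 0.08},{"dp": [-0.02,-0.06,0.04],"rot": [0,0,0],"grip": 0.08},{"dp": [0,-0.06,0],"rot": [0,0,0],"grip": 0.08},{"dp": [0,0,0],"rot": [0,0,0],"grip": 0.08}]'

```text
clock: 13.08
tcp_pos: [0.5467, -0.2267, 0.2927]
orientation: [2.327, 2.105, 0.034]
contact_force: [-1.2, 1.0, -0.2]
grip_width: 0.0794
```

```bash
python3 - <<'E'
from h import *
import pickle
st()
f=imaging.grab_frame('wrist'); save('w5',f); pickle.dump(f,open('w5.pkl','wb'))
E
```

```text
t 13.07 tcp [ 0.5467 -0.2267  0.2927] yaw 1.471 zax [ 0.018  0.012 -1.   ] levelrot [-0.012  0.018  0.   ] F [-1.2  1.  -0.2] j7 1.56 g 0.0794
```

View pics/w5.png

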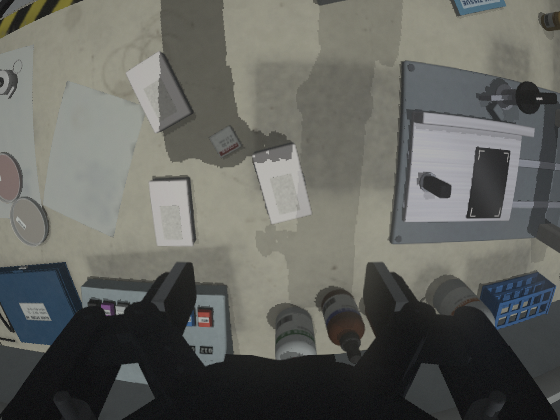

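The picture shows the stage out, with the pad at (489,182). The cases are at (282,183), (171,211) and (160,92), and the cover-slip box is at (226,142).

```bash
cat >> h.py <<'E'
def lids(f,seeds,zs=(.024,.032),dbg=None):
    hsv=cv2.cvtColor(cv2.GaussianBlur(f['img'],(3,3),0),cv2.COLOR_RGB2HSV); S=hsv[...,1].astype(int); V=hsv[...,2].astype(int)
    out=[]
    for (u,v) in seeds:
        m=((S<24)&(V>85)).astype(np.uint8); m=cv2.morphologyEx(m,cv2.MORPH_OPEN,np.ones((3,3)))
        m=cv2.morphologyEx(m,cv2.MORPH_CLOSE,np.ones((5,5)))
        n,l,s,c=cv2.connectedComponentsWithStats(m,connectivity=4)
        k=l[v,u]
        if k==0: print((u,v),'none',hsv[v,u]); continue
        cs,_=cv2.findContours((l==k).astype(np.uint8),cv2.RETR_EXTERNAL,cv2.CHAIN_APPROX_NONE); cc=max(cs,key=cv2.contourArea)
        if dbg is not None: cv2.drawContours(dbg,[cc],-1,(255,0,0),1)
        for z in zs:
            w=np.array([plane(f,*(p[0]),z,True)[:2] for p in cc],np.float32)*1000
            (x,y),(a,b),t=cv2.minAreaRect(w)
            if a<b: a,b,t=b,a,t+90
            t=(t+90)%180-90
            print((u,v),'z',z,'ctr',np.round([x,y],1),'size',np.round([a,b],1),'ang',round(np.radians(t),3))
E
python3 - <<'E'
from h import *
import pickle
f=pickle.load(open('w5.pkl','rb')); d=f['img'].copy()
lids(f,[(275,205),(170,195),(155,80)],dbg=d)
g=pickle.load(open('w1.pkl','rb'));e=g['img'].copy()
lids(g,[(345,130),(235,220),(345,230)],dbg=e)
o=np.hstack([cv2.resize(d[40:260,110:330],(400,400),interpolation=0),cv2.resize(e[90:270,200:420],(400,400),interpolation=0)])
cv2.imwrite('pics/crop5.png',o[...,::-1])
# pad
P=lambda u,v:plane(f,u,v,.03,True)[:2]
q=[P(472,149),P(507,150),P(505,217),P(470,217)];print('pad',np.mean(q,0),q)
E
```

```text
(275, 205) z 0.024 ctr [601.8 -14.2] size [490.8 376.6] ang -1.494
(275, 205) z 0.032 ctr [599.3 -18.2] size [481.2 369.2] ang -1.494
(170, 195) z 0.024 ctr [ 592.7 -377.1] size [98.1 59.6] ang -0.094
(170, 195) z 0.032 ctr [ 590.3 -374. ] size [96.2 58.5] ang -0.094
(155, 80) z 0.024 ctr [ 488.  -519.7] size [352.7 333.4] ang 1.312
(155, 80) z 0.032 ctr [ 487.7 -513.9] size [345.8 326.9] ang 1.312
(345, 130) z 0.024 ctr [ 526.2 -157.7] size [215.3 150.3] ang -1.298
(345, 130) z 0.032 ctr [ 524.8 -158.8] size [211.2 147.4] ang -1.298
(235, 220) z 0.024 ctr [ 433.8 -511. ] size [301.1 295.1] ang 0.811
(235, 220) z 0.032 ctr [ 434.1 -505.4] size [295.4 289.5] ang 0.811
(345, 230) z 0.024 ctr [ 622.5 -362.6] size [155.3 128. ] ang -0.108
(345, 230) z 0.032 ctr [ 619.3 -359.8] size [152.3 125.6] ang -0.108
pad [0.59227843 0.08984271] [array([0.53803126, 0.05280236]), array([0.54135326, 0.12154659]), array([0.64899688, 0.12897507]), array([0.64073231, 0.05604682])]
```

View pics/crop5.png

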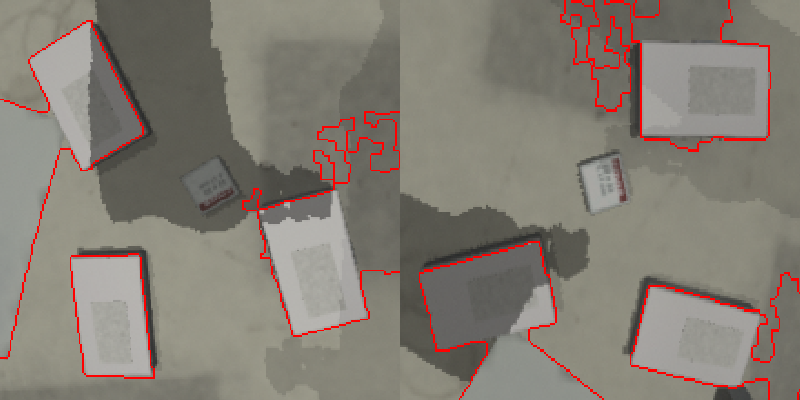

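```bash
cat >> h.py <<'E'
def rect(f,q,zs=(.024,.032),fish=True):
    for z in zs:
        w=np.array([plane(f,*p,z,fish)[:2] for p in q]); e=[w[(i+1)%4]-w[i] for i in range(4)]; n=[np.linalg.norm(x) for x in e]
        L=(e[0]-e[2])/2 if n[0]>n[1] else (e[1]-e[3])/2
        a=np.arctan2(L[1],L[0]); a=(a+np.pi/2)%np.pi-np.pi/2
        print('z',z,'ctr',np.round(w.mean(0),4),'ang',round(a,3),'sides',np.round(np.array(n)*1000,1))
E
python3 - <<'E'
from h import *
import pickle
f=pickle.load(open('w5.pkl','rb')); g=pickle.load(open('w1.pkl','rb'))
a=lambda q:np.array(q)/1.818+[110,40]
b=lambda q:(np.array(q)-[400,0])/[1.818,2.222]+[200,90]
for n,q,r in(('A',[(260,208),(335,190),(369,317),(293,336)],[(640,42),(769,45),(769,137),(640,137)]),('B',[(71,256),(141,253),(152,377),(84,376)],[(648,286),(760,312),(742,386),(631,364)]),('C',[(28,60),(90,20),(147,133),(85,170)],[(420,270),(540,241),(556,322),(437,350)])):
    print(n);rect(f,a(q));rect(g,b(r))
E
```

```text
A
z 0.024 ctr [ 0.5693 -0.2198] ang 0.153 sides [53.6 96.5 57.7 97.5]
z 0.032 ctr [ 0.5674 -0.2198] ang 0.153 sides [52.6 94.6 56.6 95.6]
z 0.024 ctr [ 0.57   -0.2213] ang 0.165 sides [97.6 56.5 99.4 56.1]
z 0.032 ctr [ 0.5678 -0.2212] ang 0.165 sides [95.8 55.5 97.5 55. ]
B
z 0.024 ctr [ 0.5933 -0.3767] ang -0.106 sides [55.4 97.9 57.  97.3]
z 0.032 ctr [ 0.5909 -0.3736] ang -0.106 sides [54.4 96.  55.9 95.4]
z 0.024 ctr [ 0.5936 -0.3776] ang -0.063 sides [95.  54.1 96.7 54.2]
z 0.032 ctr [ 0.5909 -0.3745] ang -0.063 sides [93.2 53.1 94.9 53.1]
C
z 0.024 ctr [ 0.4273 -0.3682] ang 0.36 sides [54.9 94.5 53.4 95.1]
z 0.032 ctr [ 0.4282 -0.3654] ang 0.36 sides [53.8 92.7 52.4 93.3]
z 0.024 ctr [ 0.4274 -0.3703] ang 0.335 sides [92.9 53.8 95.4 54.8]
z 0.032 ctr [ 0.4279 -0.3674] ang 0.335 sides [91.2 52.8 93.6 53.8]
```

>>> send_rows --motion '[{"dp": [0.007,0.002,-0.03],"rot": [-0.006,0.018,0.13],"grip": 0.085},{"dp": [0.007,0.002,-0.05],"rot": [-0.006,0,0.13],"grip": 0.085},{"dp": [0.007,0.002,-0.05],"rot": [0,0,0],"grip": 0.085},{"dp": [0,0,-0.05],"rot": [0,0,0],"grip": 0.085},{"dp": [0,0,-0.03],"rot": [0,0,0],"grip": 0.085},{"dp": [0,0,0],"rot": [0,0,0],"grip": 0.085}]'

```text
clock: 13.88
tcp_pos: [0.5705, -0.2078, 0.0805]
orientation: [-2.01, -2.414, -0.009]
contact_force: [0.3, -0.5, 0.7]
grip_width: 0.0853
```

```bash
python3 - <<'E'
from h import *
st()
f=imaging.grab_frame('wrist')
a=cv2.resize(f['img'][140:400,150:410],(640,640),interpolation=2)[:560]
cv2.imwrite('pics/w6.png',a[...,::-1])
E
```

```text
t 13.88 tcp [ 0.5705 -0.2078  0.0805] yaw 1.753 zax [ 0.003  0.004 -1.   ] levelrot [-0.004  0.003  0.   ] F [ 0.3 -0.5  0.7] j7 1.61 g 0.0853
```

View pics/w6.png

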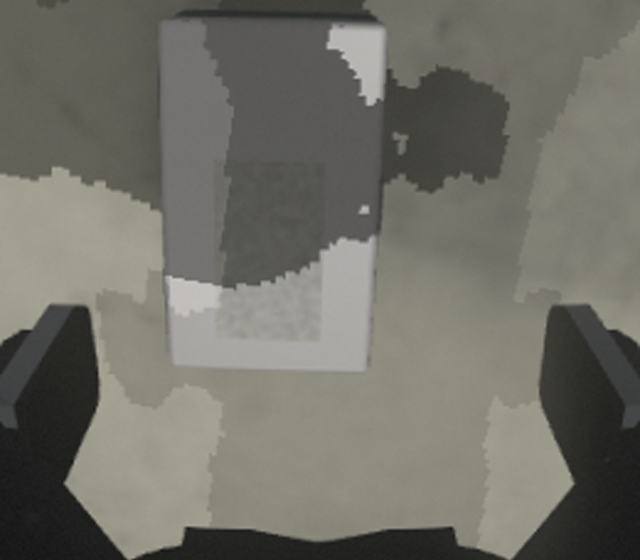

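The case is about 13 mm to -y of the gripper centre and aligned in yaw, so I'll shift over, descend and grip.

>>> send_rows --motion '[{"dp": [-0.003,-0.0127,0],"rot": [0,0,-0.01],"grip": 0.085},{"dp": [0,0,-0.03],"rot": [0,0,0],"grip": 0.085},{"dp": [0,0,-0.03],"rot": [0,0,0],"grip": 0.085},{"dp": [0,0,-0.012],"rot": [0,0,0],"grip": 0.085},{"dp": [0,0,0],"rot": [0,0,0],"grip": 0.085}]'

```text
clock: 14.55
tcp_pos: [0.5741, -0.2262, 0.0178]
orientation: [2.016, 2.387, 0.016]
contact_force: [-0.5, 0.5, 1.1]
grip_width: 0.085
```

```bash
python3 -c "
from h import *
st()"
```

```text
t 14.55 tcp [ 0.5741 -0.2262  0.0178] yaw 1.739 zax [ 0.02  -0.003 -1.   ] levelrot [0.003 0.02  0.   ] F [-0.5  0.5  1.1] j7 1.56 g 0.085
```

>>> send_rows --motion '[{"dp": [-0.006,0.005,-0.006],"rot": [0.003,0.02,0],"grip": 0.085},{"dp": [0,0,-0.004],"rot": [0,0,0],"grip": 0.085},{"dp": [0,0,0],"rot": [0,0,0],"grip": 0.085}]'

```text
clock: 14.92
tcp_pos: [0.5695, -0.2215, 0.0102]
orientation: [2.026, 2.397, 0.0]
contact_force: [-0.4, -0.3, -0.4]
grip_width: 0.0853
```

```bash
python3 -c "
from h import *
st()"
```

```text
t 14.93 tcp [ 0.5695 -0.2215  0.0102] yaw 1.738 zax [ 0.002 -0.002 -1.   ] levelrot [0.002 0.002 0.   ] F [-0.4 -0.3 -0.4] j7 1.55 g 0.0853
```

>>> send_rows --motion '[{"dp": [-0.002,0.001,-0.004],"rot": [0,0,0],"grip": 0.085},{"dp": [0,0,0],"rot": [0,0,0],"grip": 0.04},{"dp": [0,0,0],"rot": [0,0,0],"grip": 0.04},{"dp": [0,0,0],"rot": [0,0,0],"grip": 0.04},{"dp": [0,0,0],"rot": [0,0,0],"grip": 0.04}]' --grip_force 50

```text
clock: 15.55
tcp_pos: [0.5679, -0.2206, 0.0066]
orientation: [2.026, 2.396, 0.001]
contact_force: [-0.2, 0.0, 0.2]
grip_width: 0.0548
```

```bash
python3 - <<'E'
from h import *
st()
f=imaging.grab_frame('wrist')
a=cv2.resize(f['img'][140:400,150:410],(640,640),interpolation=2)[:560]
cv2.imwrite('pics/w7.png',a[...,::-1])
E
```

```text
t 15.55 tcp [ 0.5679 -0.2206  0.0066] yaw 1.738 zax [ 0.003 -0.002 -1.   ] levelrot [0.002 0.003 0.   ] F [-0.2  0.   0.2] j7 1.55 g 0.0548
```

View pics/w7.png

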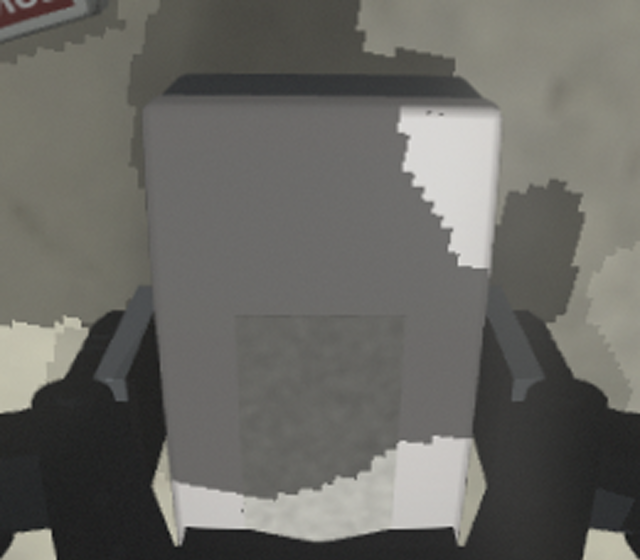

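The case is held square (opening 54.8 mm), with its near lid edge at row 103 of the crop.

```bash
cat >> h.py <<'E'
def near(px,z):  # case centre from near lid edge midpoint (crop px of 640 crop), lid height z
    f=imaging.grab_frame('wrist'); o=get_obs(); M=Rn.from_rotvec(o['orientation']).as_matrix()
    w=plane(f,px[0]*260/640+150,px[1]*260/640+140,z,True)
    d=np.array([M[1,0],-M[0,0]]); d/=np.linalg.norm(d); d=d if d[0]>0 else -d   # long dir, away
    c=w[:2]+.048*d; print('edge',w,'centre',c,'minus tcp along long',d@(c-o['tcp_pos'][:2]),'across',np.cross(d,c-o['tcp_pos'][:2]))
E
python3 -c "
from h import *
near((322,103),.024);near((322,103),.032)"
```

```text
edge [ 0.52089258 -0.22720588  0.024     ] centre [ 0.56822278 -0.21921511] minus tcp along long 0.0005860754916649377 across 0.0012517429384421574
edge [ 0.51922274 -0.22750273  0.032     ] centre [ 0.566553   -0.21951233] minus tcp along long -0.00112367441187884 across 0.0012631603291649149
```

>>> send_rows --motion '[{"dp": [0,0,0.03],"rot": [0,0,0],"grip": 0.04},{"dp": [0,0,0.05],"rot": [0,0,0],"grip": 0.04},{"dp": [0,0.01,0.06],"rot": [0,0,0],"grip": 0.04},{"dp": [0.004,0.045,0.02],"rot": [0,0,-0.05],"grip": 0.04},{"dp": [0.004,0.045,0],"rot": [0,0,-0.05],"grip": 0.04},{"dp": [0.004,0.045,0],"rot": [0,0,-0.05],"grip": 0.04},{"dp": [0.004,0.045,0],"rot": [0,0,-0.05],"grip": 0.04},{"dp": [0.004,0.045,0],"rot": [0,0,-0.05],"grip": 0.04},{"dp": [0.004,0.045,0],"rot": [0,0,-0.019],"grip": 0.04},{"dp": [0,0.03,0],"rot": [0,0,0],"grip": 0.04},{"dp": [0,0,-0.03],"rot": [0,0,0],"grip": 0.04},{"dp": [0,0,0],"rot": [0,0,0],"grip": 0.04}]'

```text
clock: 17.2
tcp_pos: [0.5888, 0.0992, 0.1409]
orientation: [2.342, 2.091, 0.002]
contact_force: [-0.0, -1.0, -0.6]
grip_width: 0.0551
```

```bash
python3 - <<'E'
from h import *
st()
E
```

```text
t 17.2 tcp [0.5888 0.0992 0.1409] yaw 1.458 zax [ 0.003 -0.001 -1.   ] levelrot [0.001 0.003 0.   ] F [-0.  -1.  -0.6] j7 0.85 g 0.0551
```

>>> send_rows --motion '[{"dp": [0.004,-0.009,-0.02],"rot": [0,0.003,0.011],"grip": 0.04},{"dp": [0,0,-0.03],"rot": [0,0,0],"grip": 0.04},{"dp": [0,0,-0.02],"rot": [0,0,0],"grip": 0.04},{"dp": [0,0,0],"rot": [0,0,0],"grip": 0.04}]'

```text
clock: 17.7
tcp_pos: [0.5951, 0.0856, 0.069]
orientation: [2.333, 2.1, 0.0]
contact_force: [-0.2, -0.1, -0.3]
grip_width: 0.0549
```

```bash
python3 - <<'E'
from h import *
st()
E
```

```text
t 17.7 tcp [0.5951 0.0856 0.069 ] yaw 1.466 zax [ 0.002 -0.002 -1.   ] levelrot [0.002 0.002 0.   ] F [-0.2 -0.1 -0.3] j7 0.82 g 0.0549
```

>>> send_rows --motion '[{"dp": [-0.003,0.004,-0.01],"rot": [0,0,0.003],"grip": 0.04},{"dp": [0,0,-0.01],"rot": [0,0,0],"grip": 0.04},{"dp": [0,0,0],"rot": [0,0,0],"grip": 0.04},{"dp": [0,0,0],"rot": [0,0,0],"grip": 0.04}]'

```text
clock: 18.2
tcp_pos: [0.5934, 0.0901, 0.0496]
orientation: [2.329, 2.102, 0.004]
contact_force: [-0.4, -0.2, -0.8]
grip_width: 0.0551
```

```bash
python3 - <<'E'
from h import *
st()
E
```

```text
t 18.2 tcp [0.5934 0.0901 0.0496] yaw 1.469 zax [ 0.005 -0.001 -1.   ] levelrot [0.001 0.005 0.   ] F [-0.4 -0.2 -0.8] j7 0.79 g 0.0551
```

>>> send_rows --motion '[{"dp": [-0.001,0,-0.006],"rot": [0,0.005,0],"grip": 0.04},{"dp": [0,0,-0.004],"rot": [0,0,0],"grip": 0.04},{"dp": [0,0,-0.002],"rot": [0,0,0],"grip": 0.04},{"dp": [0,0,0],"rot": [0,0,0],"grip": 0.04}]'

```text
clock: 18.7
tcp_pos: [0.5928, 0.0902, 0.0373]
orientation: [2.331, 2.104, -0.001]
contact_force: [0.7, 0.6, -2.0]
grip_width: 0.0552
```

```bash
python3 - <<'E'
from h import *
st()
E
```

```text
t 18.7 tcp [0.5928 0.0902 0.0373] yaw 1.469 zax [ 0.001 -0.001 -1.   ] levelrot [0.001 0.001 0.   ] F [ 0.7  0.6 -2. ] j7 0.78 g 0.0552
```

>>> send_rows --motion '[{"dp": [0,0,0],"rot": [0,0,0],"grip": 0.07},{"dp": [0,0,0],"rot": [0,0,0],"grip": 0.085},{"dp": [0,0,0],"rot": [0,0,0],"grip": 0.085},{"dp": [0,0,0.03],"rot": [0,0,0],"grip": 0.085},{"dp": [0,0,0.05],"rot": [0,0,0],"grip": 0.085},{"dp": [0,-0.02,0.06],"rot": [0,0,0],"grip": 0.085},{"dp": [-0.005,-0.05,0.05],"rot": [0,0,0],"grip": 0.085},{"dp": [-0.005,-0.05,0.03],"rot": [0,0,0],"grip": 0.085},{"dp": [-0.01,-0.055,0],"rot": [0,0,0],"grip": 0.085},{"dp": [-0.01,-0.055,0],"rot": [0,0,0],"grip": 0.085},{"dp": [-0.005,-0.04,0],"rot": [0,0,0],"grip": 0.085},{"dp": [0,0,0],"rot": [0,0,0],"grip": 0.085}]'

```text
clock: 20.2
tcp_pos: [0.5555, -0.1815, 0.2607]
orientation: [2.324, 2.104, 0.002]
contact_force: [-0.3, 0.5, -0.2]
grip_width: 0.0849
```

```bash
python3 - <<'E'
from h import *
import pickle
st()
f=imaging.grab_frame('wrist'); save('w8',f); pickle.dump(f,open('w8.pkl','wb'))
print('pred pad',proj(f,[.592,.09,.062],True),'B',proj(f,[.593,-.3755,.024],True),'C',proj(f,[.427,-.368,.024],True))
w=pickle.load(open('w5.pkl','rb'))
im=cv2.GaussianBlur(w['img'],(5,5),0).astype(float); c=(im[...,0]-im[...,2])/im.sum(2)
for n,p in(('A lit',(275,205)),('A shadow',(275,155)),('B',(170,195)),('C lit',(150,75)),('C sh',(170,85)),('label',(285,190)),('bench lit',(220,210)),('bench sh',(205,100)),('bench sh2',(300,110)),('paper',(90,150)),('label',(172,225))): print(n,round(c[p[1],p[0]],3),im[p[1],p[0]])
E
```

```text
t 20.2 tcp [ 0.5555 -0.1815  0.2607] yaw 1.471 zax [ 0.005 -0.004 -1.   ] levelrot [0.004 0.005 0.   ] F [-0.3  0.5 -0.2] j7 1.46 g 0.0849
pred pad (np.float64(495.4496978225307), np.float64(194.46806685845115)) B (np.float64(135.9690528667128), np.float64(220.3396253128619)) C (np.float64(119.48012530933593), np.float64(93.08092105168394))
A lit 0.011 [178. 177. 172.]
A shadow 0.012 [110. 109. 106.]
B 0.009 [180. 178. 175.]
C lit 0.01 [175. 174. 170.]
C sh 0.009 [109. 108. 106.]
label 0.016 [170. 169. 162.]
bench lit 0.039 [152. 150. 135.]
bench sh 0.037 [93. 92. 83.]
bench sh2 0.03 [105. 104.  96.]
paper 0.007 [148. 152. 145.]
label 0.016 [167. 166. 159.]
```

```bash
cat >> h.py <<'E'
def lid2(f,X,zs=(.024,),vmin=80,win=.085,thr=.023,body=False):
    im=cv2.GaussianBlur(f['img'],(3,3),0).astype(float); c=(im[...,0]-im[...,2])/im.sum(2)
    m=((c<thr)&(im.max(2)>vmin)).astype(np.uint8)
    h,w=m.shape; msk=np.zeros_like(m)
    poly=np.array([proj(f,[X[0]+win*np.cos(a),X[1]+win*np.sin(a),X[2]],True) for a in np.arange(0,6.28,.3)]).astype(np.int32)
    cv2.fillPoly(msk,[poly],1); m&=msk
    m=cv2.morphologyEx(cv2.morphologyEx(m,cv2.MORPH_CLOSE,np.ones((5,5))),cv2.MORPH_OPEN,np.ones((5,5)))
    n,l,s,ct=cv2.connectedComponentsWithStats(m,connectivity=4)
    if n<2: print('none'); return
    k=1+np.argmax(s[1:,4])
    cs,_=cv2.findContours((l==k).astype(np.uint8),cv2.RETR_EXTERNAL,cv2.CHAIN_APPROX_NONE); cc=max(cs,key=cv2.contourArea)
    for z in zs:
        w=np.array([plane(f,*(p[0]),z,True)[:2] for p in cc],np.float32)*1000
        (x,y),(a,b),t=cv2.minAreaRect(w)
        if a<b: a,b,t=b,a,t+90
        t=(t+90)%180-90
        print('z',z,'ctr',np.round([x,y],1),'size',np.round([a,b],1),'ang',round(np.radians(t),3),'fill',round(cv2.contourArea(w)/(a*b),3))
E
python3 - <<'E'
from h import *
import pickle
f=pickle.load(open('w8.pkl','rb')); g=pickle.load(open('w5.pkl','rb'))
print('w5'); lid2(g,[.5675,-.2205,.032],(.032,)); lid2(g,[.593,-.3755,.024]); lid2(g,[.427,-.368,.024])
print('w8'); lid2(f,[.592,.09,.062],(.062,),thr=.023); lid2(f,[.593,-.3755,.024]); lid2(f,[.427,-.368,.024])
E
```

```text
w5
z 0.032 ctr [ 566.1 -220.1] size [96.  58.7] ang 0.16 fill 0.929
z 0.024 ctr [ 592.1 -375. ] size [96.7 60.6] ang -0.094 fill 0.916
z 0.024 ctr [ 436.5 -395.4] size [113.6  96. ] ang -1.194 fill 0.759
w8
z 0.062 ctr [588.6  85.3] size [164.6 162.4] ang -0.021 fill 0.799
z 0.024 ctr [ 591.7 -376.4] size [96.8 58.2] ang -0.1 fill 0.946
z 0.024 ctr [ 437.6 -394.3] size [115.2  98.8] ang -1.21 fill 0.768
```

View pics/w8.png

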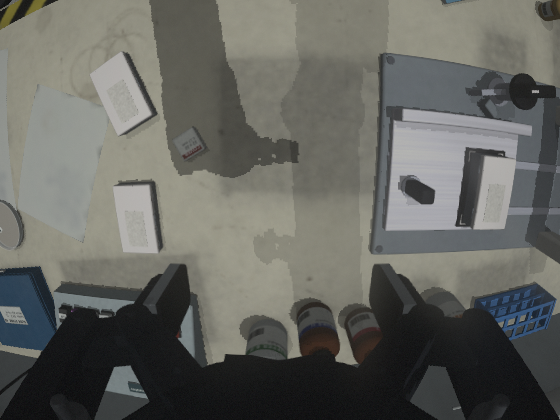

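The first case sits on the pad, with its lid corners at about (478,153), (516,157), (510,229) and (474,226). Cases B (138,216) and C (124,93) haven't moved.

```bash
python3 - <<'E'
from h import *
import pickle
f=pickle.load(open('w8.pkl','rb'))
rect(f,[(478,153),(516,157),(510,229),(474,226)],(.062,))
im=f['img'][140:240,440:540]; cv2.imwrite('pics/c8.png',cv2.resize(im,(600,600),interpolation=2)[...,::-1])
E
```

```text
z 0.062 ctr [0.5892 0.0908] ang 0.008 sides [64.3 98.1 65.4 92.9]
```

>>> send_rows --motion '[{"dp": [0.012,-0.06,0],"rot": [0.004,0.005,0.005],"grip": 0.085},{"dp": [0.012,-0.06,-0.03],"rot": [0,0,0],"grip": 0.085},{"dp": [0.01,-0.055,-0.05],"rot": [0,0,0],"grip": 0.085},{"dp": [0,-0.01,-0.05],"rot": [0,0,0],"grip": 0.085},{"dp": [0,0,-0.04],"rot": [0,0,0],"grip": 0.085},{"dp": [0,0,0],"rot": [0,0,0],"grip": 0.085}]'

```text
clock: 21.0
tcp_pos: [0.5946, -0.3475, 0.0964]
orientation: [2.301, 2.135, 0.015]
contact_force: [-0.7, 1.0, -0.1]
grip_width: 0.0847
```

```bash
python3 - <<'E'
from h import *
st()
f=imaging.grab_frame('wrist')
lid2(f,[.593,-.3755,.024]);lid2(f,[.593,-.3755,.024],thr=.02)
E
```

```text
t 21.0 tcp [ 0.5946 -0.3475  0.0964] yaw 1.496 zax [ 0.009  0.005 -1.   ] levelrot [-0.005  0.009  0.   ] F [-0.7  1.  -0.1] j7 1.63 g 0.0847
z 0.024 ctr [ 592.3 -377.5] size [95.7 56.3] ang -0.083 fill 0.96
z 0.024 ctr [ 592.  -377.4] size [95.4 56.2] ang -0.087 fill 0.958
```

>>> send_rows --motion '[{"dp": [-0.002,-0.025,0],"rot": [-0.005,0.009,-0.01],"grip": 0.085},{"dp": [0,0,-0.03],"rot": [0,0,0],"grip": 0.085},{"dp": [0,0,-0.03],"rot": [0,0,0],"grip": 0.085},{"dp": [0,0,-0.01],"rot": [0,0,0],"grip": 0.085},{"dp": [0,0,0],"rot": [0,0,0],"grip": 0.085}]'

```text
clock: 21.68
tcp_pos: [0.6019, -0.3812, 0.0405]
orientation: [2.299, 2.107, 0.007]
contact_force: [0.4, -0.2, 0.3]
grip_width: 0.0853
```

```bash
python3 - <<'E'
from h import *
st()
f=imaging.grab_frame('wrist')
lid2(f,[.593,-.3755,.024])
E
```

```text
t 21.68 tcp [ 0.6019 -0.3812  0.0405] yaw 1.484 zax [ 0.019 -0.014 -1.   ] levelrot [0.014 0.019 0.   ] F [ 0.4 -0.2  0.3] j7 1.62 g 0.0853
z 0.024 ctr [ 591.7 -378. ] size [96.  55.8] ang -0.087 fill 0.964
```

>>> send_rows --motion '[{"dp": [-0.009,0.004,0],"rot": [0.014,0.019,0],"grip": 0.085},{"dp": [0,0,-0.015],"rot": [0,0,0],"grip": 0.085},{"dp": [0,0,-0.01],"rot": [0,0,0],"grip": 0.085},{"dp": [0,0,0],"rot": [0,0,0],"grip": 0.085},{"dp": [0,0,0],"rot": [0,0,0],"grip": 0.085}]'

```text
clock: 22.35
tcp_pos: [0.5937, -0.3778, 0.0169]
orientation: [2.315, 2.121, 0.001]
contact_force: [0.0, -0.2, 0.1]
grip_width: 0.0847
```

```bash
python3 - <<'E'
from h import *
st()
E
```

```text
t 22.35 tcp [ 0.5937 -0.3778  0.0169] yaw 1.484 zax [ 0.002 -0.001 -1.   ] levelrot [0.001 0.002 0.   ] F [ 0.  -0.2  0.1] j7 1.62 g 0.0847
```

>>> send_rows --motion '[{"dp": [-0.002,0.001,-0.006],"rot": [0,0,0],"grip": 0.085},{"dp": [0,0,-0.004],"rot": [0,0,0],"grip": 0.085},{"dp": [0,0,0],"rot": [0,0,0],"grip": 0.04},{"dp": [0,0,0],"rot": [0,0,0],"grip": 0.04},{"dp": [0,0,0],"rot": [0,0,0],"grip": 0.04},{"dp": [0,0,0],"rot": [0,0,0],"grip": 0.04}]'

```text
clock: 23.1
tcp_pos: [0.592, -0.377, 0.007]
orientation: [2.314, 2.12, 0.001]
contact_force: [-0.7, -0.7, -1.7]
grip_width: 0.055
```

```bash
python3 - <<'E'
from h import *
st()
f=imaging.grab_frame('wrist')
im=f['img'].astype(int)
# near lid edge along column 281
a=im[150:230,276:287].mean((1,2)); print(np.round(a).astype(int).tolist())
E
```

```text
t 23.1 tcp [ 0.592 -0.377  0.007] yaw 1.484 zax [ 0.003 -0.002 -1.   ] levelrot [0.002 0.003 0.   ] F [-0.7 -0.7 -1.7] j7 1.61 g 0.055
[154, 153, 154, 153, 153, 153, 153, 149, 148, 148, 148, 148, 148, 147, 148, 148, 147, 147, 143, 139, 98, 98, 99, 95, 73, 55, 55, 56, 57, 64, 83, 85, 87, 97, 109, 111, 113, 114, 115, 116, 115, 115, 115, 115, 115, 115, 115, 115, 115, 115, 115, 116, 115, 115, 115, 115, 115, 115, 115, 115, 115, 115, 115, 115, 115, 115, 115, 115, 115, 115, 115, 115, 114, 114, 115, 114, 114, 114, 114, 114]
```

```bash
python3 - <<'E'
from h import *
near((322,104),.024)
near((322,107),.024)
E
```

```text
edge [ 0.54489497 -0.37155005  0.024     ] centre [ 0.59271225 -0.37573438] minus tcp along long 0.000643173545000819 across 0.001285822028438965
edge [ 0.54537949 -0.37158791  0.024     ] centre [ 0.59319688 -0.37577096] minus tcp along long 0.0011044585941222985 across 0.0012938520893149854
```

>>> send_rows --motion '[{"dp": [0,0,0.03],"rot": [0,0,0],"grip": 0.04},{"dp": [0,0,0.05],"rot": [0,0,0],"grip": 0.04},{"dp": [0,0.01,0.05],"rot": [0,0,0],"grip": 0.04},{"dp": [0,0.03,0.03],"rot": [0,0,-0.004],"grip": 0.04},{"dp": [0,0.05,0.02],"rot": [0,0,-0.004],"grip": 0.04},{"dp": [0,0.055,0],"rot": [0,0,-0.004],"grip": 0.04},{"dp": [0,0.055,0],"rot": [0,0,-0.003],"grip": 0.04},{"dp": [0,0.055,0],"rot": [0,0,0],"grip": 0.04},{"dp": [0,0.055,0],"rot": [0,0,0],"grip": 0.04},{"dp": [0,0.055,0],"rot": [0,0,0],"grip": 0.04},{"dp": [0,0.055,0],"rot": [0,0,0],"grip": 0.04},{"dp": [0,0.02,0],"rot": [0,0,0],"grip": 0.04},{"dp": [0,0.0,0],"rot": [0,0,0],"grip": 0.04}]'

```text
clock: 24.88
tcp_pos: [0.5866, 0.0766, 0.1925]
orientation: [2.331, 2.1, 0.003]
contact_force: [0.4, 0.0, -1.8]
grip_width: 0.0549
```

```bash
python3 - <<'E'
from h import *
st()
E
```

```text
t 24.88 tcp [0.5866 0.0766 0.1925] yaw 1.467 zax [ 0.004 -0.001 -1.   ] levelrot [0.001 0.004 0.   ] F [ 0.4  0.  -1.8] j7 0.94 g 0.0549
```

>>> send_rows --motion '[{"dp": [0.004,0.011,0],"rot": [0.001,0.004,0.002],"grip": 0.04},{"dp": [0,0,-0.03],"rot": [0,0,0],"grip": 0.04},{"dp": [0,0,-0.03],"rot": [0,0,0],"grip": 0.04},{"dp": [0,0,-0.02],"rot": [0,0,0],"grip": 0.04},{"dp": [0,0,0],"rot": [0,0,0],"grip": 0.04},{"dp": [0,0,0],"rot": [0,0,0],"grip": 0.04}]'

```text
clock: 25.62
tcp_pos: [0.5941, 0.0822, 0.1113]
orientation: [2.34, 2.092, 0.001]
contact_force: [-0.2, 0.4, -1.1]
grip_width: 0.0546
```

```bash
python3 - <<'E'
from h import *
st()
E
```

```text
t 25.62 tcp [0.5941 0.0822 0.1113] yaw 1.459 zax [ 0.003 -0.002 -1.   ] levelrot [0.002 0.003 0.   ] F [-0.2  0.4 -1.1] j7 0.86 g 0.0546
```

>>> send_rows --motion '[{"dp": [-0.003,0.008,-0.01],"rot": [0.002,0.003,0.01],"grip": 0.04},{"dp": [0,0,-0.01],"rot": [0,0,0],"grip": 0.04},{"dp": [0,0,0],"rot": [0,0,0],"grip": 0.04},{"dp": [0,0,0],"rot": [0,0,0],"grip": 0.04}]'

```text
clock: 26.12
tcp_pos: [0.592, 0.0913, 0.0919]
orientation: [2.33, 2.106, 0.003]
contact_force: [-0.5, -0.3, -1.3]
grip_width: 0.0546
```

```bash
python3 - <<'E'
from h import *
st()
E
```

```text
t 26.12 tcp [0.592  0.0913 0.0919] yaw 1.47 zax [ 0.002  0.    -1.   ] levelrot [-0.     0.002  0.   ] F [-0.5 -0.3 -1.3] j7 0.84 g 0.0546
```

>>> send_rows --motion '[{"dp": [-0.0005,-0.001,-0.01],"rot": [0,0.002,0],"grip": 0.04},{"dp": [0,0,-0.007],"rot": [0,0,0],"grip": 0.04},{"dp": [0,0,-0.003],"rot": [0,0,0],"grip": 0.04},{"dp": [0,0,-0.001],"rot": [0,0,0],"grip": 0.04},{"dp": [0,0,0],"rot": [0,0,0],"grip": 0.04}]'

```text
clock: 26.75
tcp_pos: [0.5917, 0.09, 0.0694]
orientation: [2.331, 2.106, 0.001]
contact_force: [-0.2, 0.2, -1.7]
grip_width: 0.0548
```

```bash
python3 - <<'E'
from h import *
st()
E
```

```text
t 26.75 tcp [0.5917 0.09   0.0694] yaw 1.469 zax [ 0.  0. -1.] levelrot [-0.  0.  0.] F [-0.2  0.2 -1.7] j7 0.82 g 0.0548
```

>>> send_rows --motion '[{"dp": [0,0,0],"rot": [0,0,0],"grip": 0.07},{"dp": [0,0,0],"rot": [0,0,0],"grip": 0.085},{"dp": [0,0,0],"rot": [0,0,0],"grip": 0.085},{"dp": [0,0,0.03],"rot": [0,0,0],"grip": 0.085},{"dp": [0,0,0.05],"rot": [0,0,0],"grip": 0.085},{"dp": [0,0,0.05],"rot": [0,0,0],"grip": 0.085},{"dp": [0,0,0],"rot": [0,0,0],"grip": 0.085}]'

```text
clock: 27.62
tcp_pos: [0.5919, 0.0904, 0.2043]
orientation: [2.33, 2.106, 0.003]
contact_force: [0.5, 0.6, 0.1]
grip_width: 0.0853
```

```bash
python3 - <<'E'
from h import *
st()
f=imaging.grab_frame('wrist')
for v in(80,140,165): lid2(f,[.592,.09,.086],(.086,),vmin=v,thr=.05)
s=imaging.grab_frame('side')
a=cv2.resize(f['img'][120:320,170:390],(440,400),interpolation=2)
b=cv2.resize(s['img'][230:350,250:370],(400,400),interpolation=2)
cv2.imwrite('pics/c9.png',np.hstack([a,b])[...,::-1][:,:800])
E
```

```text
t 27.62 tcp [0.5919 0.0904 0.2043] yaw 1.47 zax [ 0.002  0.001 -1.   ] levelrot [-0.001  0.002  0.   ] F [0.5 0.6 0.1] j7 0.93 g 0.0853
z 0.086 ctr [592.1  90.2] size [169.9 168.5] ang -0.284 fill 0.779
z 0.086 ctr [573.  91.] size [167.3 132.7] ang 1.469 fill 0.404
z 0.086 ctr [571.8  83.4] size [140.5 135.3] ang 1.274 fill 0.431
```

View pics/c9.png

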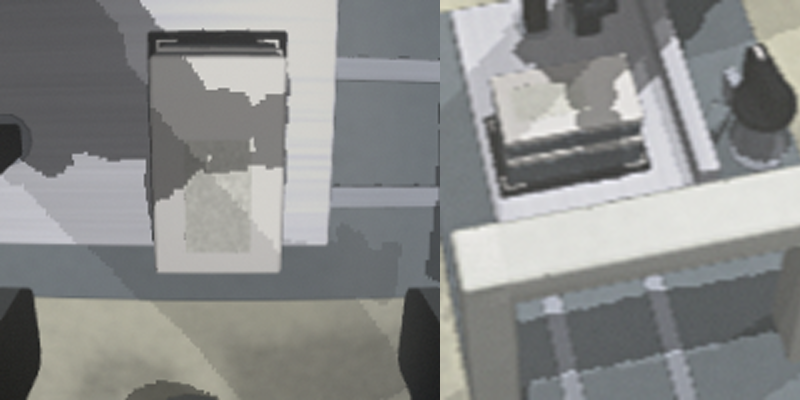

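```bash
python3 - <<'E'
from h import *
f=imaging.grab_frame('wrist')
q=lambda L:[(x/2+170,y/2+120) for x,y in L]
rect(f,q([(149,57),(286,57),(281,272),(157,272)]),(.086,))
A=plane(f,*q([(149,32)])[0],.03,True);B=plane(f,*q([(287,31)])[0],.03,True);print(A,B,np.linalg.norm(A-B), (A+B)/2+.054*np.array([np.cos(-.102),np.sin(-.102),0]))
E
```

```text
z 0.086 ctr [0.5882 0.0897] ang -0.094 sides [54.2 92.4 53.8 92.4]
[0.53227434 0.061909   0.03      ] [0.53844533 0.12774831 0.03      ] 0.06612786884849281 [0.58907917 0.0893302  0.03      ]
```

>>> send_rows --motion '[{"dp": [-0.01,-0.03,0],"rot": [0,0,0.05],"grip": 0.085},{"dp": [-0.018,-0.05,0],"rot": [0,0,0.05],"grip": 0.085},{"dp": [-0.018,-0.05,0],"rot": [0,0,0.05],"grip": 0.085},{"dp": [-0.018,-0.05,0],"rot": [0,0,0.05],"grip": 0.085},{"dp": [-0.018,-0.05,0],"rot": [0,0,0.05],"grip": 0.085},{"dp": [-0.018,-0.05,0],"rot": [0,0,0.05],"grip": 0.085},{"dp": [-0.018,-0.05,0],"rot": [0,0,0.05],"grip": 0.085},{"dp": [-0.018,-0.05,0],"rot": [0,0,0.05],"grip": 0.085},{"dp": [-0.018,-0.05,0],"rot": [0,0,0.05],"grip": 0.085},{"dp": [-0.008,-0.02,-0.03],"rot": [0,0,0],"grip": 0.085},{"dp": [0,0,-0.05],"rot": [0,0,0],"grip": 0.085},{"dp": [0,0,0],"rot": [0,0,0],"grip": 0.085}]'

```text
clock: 29.28
tcp_pos: [0.4066, -0.3723, 0.0986]
orientation: [-1.764, -2.561, 0.023]
contact_force: [0.2, 0.4, 0.9]
grip_width: 0.085
```

```bash
python3 - <<'E'
from h import *
st()
f=imaging.grab_frame('wrist')
for w in(.085,.066,.06): lid2(f,[.427,-.368,.024],win=w)
E
```

```text
t 29.27 tcp [ 0.4066 -0.3723  0.0986] yaw 1.935 zax [-0.035  0.006 -0.999] levelrot [-0.006 -0.035 -0.   ] F [0.2 0.4 0.9] j7 2.2 g 0.085
z 0.024 ctr [ 434.8 -396.2] size [112.   95.1] ang -1.227 fill 0.707
z 0.024 ctr [ 431.8 -387.5] size [95.1 93.5] ang 0.355 fill 0.722
z 0.024 ctr [ 430.7 -384.6] size [95.1 87.2] ang 0.355 fill 0.731
```

```bash
sed -i "s/m=((c<thr)&(im.max(2)>vmin))/m=((c<thr)\&(im.max(2)>vmin)\&(im[...,0]>im[...,1]-.5))/" h.py; python3 - <<'E'
from h import *
f=imaging.grab_frame('wrist')
for w in(.085,.066): lid2(f,[.427,-.368,.024],win=w)
E
```

```text
z 0.024 ctr [ 425.4 -370.2] size [95.1 56.6] ang 0.347 fill 0.96
z 0.024 ctr [ 425.4 -370.2] size [95.1 56.6] ang 0.347 fill 0.96
```

>>> send_rows --motion '[{"dp": [0.017,0.002,0],"rot": [-0.006,-0.035,-0.015],"grip": 0.085},{"dp": [0,0,-0.02],"rot": [0,0,0],"grip": 0.085},{"dp": [0,0,-0.03],"rot": [0,0,0],"grip": 0.085},{"dp": [0,0,-0.01],"rot": [0,0,0],"grip": 0.085},{"dp": [0,0,0],"rot": [0,0,0],"grip": 0.085},{"dp": [0,0,0],"rot": [0,0,0],"grip": 0.085}]'

```text
clock: 30.12
tcp_pos: [0.4331, -0.3716, 0.0455]
orientation: [1.785, 2.56, 0.0]
contact_force: [-0.2, -1.0, 0.9]
grip_width: 0.0852
```

```bash
python3 - <<'E'
from h import *
st()
f=imaging.grab_frame('wrist')
lid2(f,[.426,-.37,.024])
E
```

```text
t 30.12 tcp [ 0.4331 -0.3716  0.0455] yaw 1.924 zax [ 0.017 -0.012 -1.   ] levelrot [0.012 0.017 0.   ] F [-0.2 -1.   0.9] j7 2.11 g 0.0852
z 0.024 ctr [ 425.3 -370.3] size [95.2 55.9] ang 0.344 fill 0.967
```

>>> send_rows --motion '[{"dp": [-0.007,0.001,0],"rot": [0.012,0.017,-0.007],"grip": 0.085},{"dp": [0,0,-0.015],"rot": [0,0,0],"grip": 0.085},{"dp": [0,0,-0.012],"rot": [0,0,0],"grip": 0.085},{"dp": [0,0,0],"rot": [0,0,0],"grip": 0.085},{"dp": [0,0,0],"rot": [0,0,0],"grip": 0.085}]'

```text
clock: 30.8
tcp_pos: [0.4257, -0.3712, 0.0174]
orientation: [-1.807, -2.569, 0.0]
contact_force: [-0.1, -0.2, 0.3]
grip_width: 0.0851
```

```bash
python3 - <<'E'
from h import *
st()
E
```

```text
t 30.8 tcp [ 0.4257 -0.3712  0.0174] yaw 1.916 zax [-0.  0. -1.] levelrot [-0. -0. -0.] F [-0.1 -0.2  0.3] j7 2.08 g 0.0851
```

>>> send_rows --motion '[{"dp": [-0.001,0.001,-0.006],"rot": [0,0,0],"grip": 0.085},{"dp": [0,0,-0.004],"rot": [0,0,0],"grip": 0.085},{"dp": [0,0,0],"rot": [0,0,0],"grip": 0.04},{"dp": [0,0,0],"rot": [0,0,0],"grip": 0.04},{"dp": [0,0,0],"rot": [0,0,0],"grip": 0.04},{"dp": [0,0,0],"rot": [0,0,0],"grip": 0.04}]'

```text
clock: 31.55
tcp_pos: [0.4252, -0.3704, 0.0077]
orientation: [1.807, 2.569, -0.001]
contact_force: [-0.2, -0.1, -0.2]
grip_width: 0.0549
```

```bash
python3 - <<'E'
from h import *
st()
near((322,107),.024)
f=imaging.grab_frame('wrist'); print(np.round(f['img'][165:200,276:287].mean((1,2))).astype(int).tolist())
E
```

```text
t 31.55 tcp [ 0.4252 -0.3704  0.0077] yaw 1.916 zax [ 0.001 -0.001 -1.   ] levelrot [0.001 0.001 0.   ] F [-0.2 -0.1 -0.2] j7 2.07 g 0.0549
edge [ 0.38109527 -0.38494394  0.024     ] centre [ 0.42627057 -0.36872071] minus tcp along long 0.0015981684572796038 across 0.0011759199299237488
[90, 90, 90, 89, 90, 90, 90, 90, 87, 58, 50, 50, 51, 55, 70, 82, 85, 90, 98, 110, 110, 112, 113, 113, 113, 112, 113, 113, 113, 113, 113, 113, 113, 113, 114]
```

>>> send_rows --motion '[{"dp": [0,0,0.03],"rot": [0,0,0],"grip": 0.04},{"dp": [0,0,0.05],"rot": [0,0,0],"grip": 0.04},{"dp": [0,0,0.05],"rot": [0,0,0],"grip": 0.04},{"dp": [0.01,0.03,0.04],"rot": [0,0,-0.04],"grip": 0.04},{"dp": [0.017,0.046,0.02],"rot": [0,0,-0.05],"grip": 0.04},{"dp": [0.017,0.046,0],"rot": [0,0,-0.05],"grip": 0.04},{"dp": [0.017,0.046,0],"rot": [0,0,-0.05],"grip": 0.04},{"dp": [0.017,0.046,0],"rot": [0,0,-0.05],"grip": 0.04},{"dp": [0.017,0.046,0],"rot": [0,0,-0.05],"grip": 0.04},{"dp": [0.017,0.046,0],"rot": [0,0,-0.05],"grip": 0.04},{"dp": [0.017,0.046,0],"rot": [0,0,-0.05],"grip": 0.04},{"dp": [0.015,0.046,0],"rot": [0,0,-0.04],"grip": 0.04},{"dp": [0.01,0.03,0],"rot": [0,0,-0.01],"grip": 0.04},{"dp": [0,0,0],"rot": [0,0,0],"grip": 0.04},{"dp": [0,0,0],"rot": [0,0,0],"grip": 0.04}]'

```text
clock: 33.52
tcp_pos: [0.5782, 0.0712, 0.203]
orientation: [2.344, 2.091, 0.001]
contact_force: [1.0, -0.7, -0.4]
grip_width: 0.0546
```

```bash
python3 - <<'E'
from h import *
st()
near((322,107),.024+get_obs()['tcp_pos'][2]-.0077)
f=imaging.grab_frame('wrist'); print(np.round(f['img'][165:200,276:287].mean((1,2))).astype(int).tolist())
E
```

```text
t 33.52 tcp [0.5782 0.0712 0.203 ] yaw 1.457 zax [ 0.001 -0.    -1.   ] levelrot [0.    0.001 0.   ] F [ 1.  -0.7 -0.4] j7 0.94 g 0.0546
edge [0.53199692 0.07775514 0.21928923] centre [0.57968382 0.07228159] minus tcp along long 0.0013168922966204965 across 0.0011783911939796839
[136, 135, 136, 136, 136, 136, 136, 135, 129, 78, 65, 65, 66, 71, 86, 98, 106, 129, 164, 191, 204, 214, 219, 219, 219, 219, 219, 218, 213, 213, 214, 205, 175, 174, 174]
```

Not slipped. Moving over the pad and down.

>>> send_rows --motion '[{"dp": [0.012,0.019,0],"rot": [0,0,0.012],"grip": 0.04},{"dp": [0,0,-0.02],"rot": [0,0,0],"grip": 0.04},{"dp": [0,0,-0.03],"rot": [0,0,0],"grip": 0.04},{"dp": [0,0,-0.015],"rot": [0,0,0],"grip": 0.04},{"dp": [0,0,0],"rot": [0,0,0],"grip": 0.04},{"dp": [0,0,0],"rot": [0,0,0],"grip": 0.04}]'

```text
clock: 34.38
tcp_pos: [0.5905, 0.0872, 0.1335]
orientation: [2.336, 2.099, -0.003]
contact_force: [-0.2, 0.3, -0.6]
grip_width: 0.0546
```

```bash
python3 - <<'E'
from h import *
st()
E
```

```text
t 34.38 tcp [0.5905 0.0872 0.1335] yaw 1.464 zax [-0.    -0.002 -1.   ] levelrot [ 0.002 -0.     0.   ] F [-0.2  0.3 -0.6] j7 0.86 g 0.0546
```

>>> send_rows --motion '[{"dp": [0.001,0.003,-0.008],"rot": [0.002,0,0.005],"grip": 0.04},{"dp": [0,0,-0.008],"rot": [0,0,0],"grip": 0.04},{"dp": [0,0,-0.004],"rot": [0,0,0],"grip": 0.04},{"dp": [0,0,0],"rot": [0,0,0],"grip": 0.04},{"dp": [0,0,0],"rot": [0,0,0],"grip": 0.04}]'

```text
clock: 35.0
tcp_pos: [0.5927, 0.0906, 0.1139]
orientation: [2.33, 2.105, 0.003]
contact_force: [-0.5, 0.5, -0.3]
grip_width: 0.0544
```

```bash
python3 - <<'E'
from h import *
st()
E
```

```text
t 35.0 tcp [0.5927 0.0906 0.1139] yaw 1.469 zax [ 0.003  0.    -1.   ] levelrot [-0.     0.003  0.   ] F [-0.5  0.5 -0.3] j7 0.85 g 0.0544
```

>>> send_rows --motion '[{"dp": [-0.001,-0.0005,-0.009],"rot": [0,0.003,0],"grip": 0.04},{"dp": [0,0,-0.006],"rot": [0,0,0],"grip": 0.04},{"dp": [0,0,-0.003],"rot": [0,0,0],"grip": 0.04},{"dp": [0,0,-0.0015],"rot": [0,0,0],"grip": 0.04},{"dp": [0,0,0],"rot": [0,0,0],"grip": 0.04}]'

```text
clock: 35.62
tcp_pos: [0.5917, 0.0901, 0.0935]
orientation: [-2.331, -2.105, 0.0]
contact_force: [-0.7, 0.0, -1.3]
grip_width: 0.0545
```

```bash
python3 - <<'E'
from h import *
st()
E
```

```text
t 35.62 tcp [0.5917 0.0901 0.0935] yaw 1.469 zax [-0.  0. -1.] levelrot [-0. -0. -0.] F [-0.7  0.  -1.3] j7 0.83 g 0.0545
```

>>> send_rows --motion '[{"dp": [0,0,0],"rot": [0,0,0],"grip": 0.07},{"dp": [0,0,0],"rot": [0,0,0],"grip": 0.085},{"dp": [0,0,0],"rot": [0,0,0],"grip": 0.085},{"dp": [0,0,0.03],"rot": [0,0,0],"grip": 0.085},{"dp": [0,0,0.05],"rot": [0,0,0],"grip": 0.085},{"dp": [0,0,0.05],"rot": [0,0,0],"grip": 0.085},{"dp": [0,0,0],"rot": [0,0,0],"grip": 0.085}]'

```text
clock: 36.5
tcp_pos: [0.5913, 0.0902, 0.2271]
orientation: [-2.331, -2.105, -0.0]
contact_force: [0.3, -0.3, -0.5]
grip_width: 0.0848
```

```bash
python3 - <<'E'
from h import *
import pickle
st()
f=imaging.grab_frame('wrist');s=imaging.grab_frame('side');pickle.dump((f,s),open('f10.pkl','wb'))
a=cv2.resize(f['img'][120:320,170:390],(440,400),interpolation=2)
b=cv2.resize(s['img'][230:350,250:358],(360,400),interpolation=2)
cv2.imwrite('pics/c10.png',np.hstack([a,b])[...,::-1])
E
```

```text
t 36.5 tcp [0.5913 0.0902 0.2271] yaw 1.469 zax [-0.001  0.001 -1.   ] levelrot [-0.001 -0.001 -0.   ] F [ 0.3 -0.3 -0.5] j7 0.94 g 0.0848
```

View pics/c10.png

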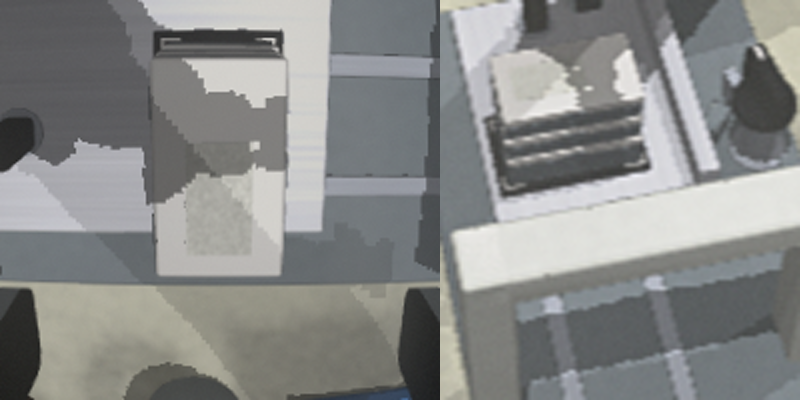

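The column is square in both views and all three cases are stacked. Next is the handle.

>>> send_rows --motion '[{"dp": [-0.002,-0.025,0],"rot": [0,0,0],"grip": 0.05},{"dp": [-0.004,-0.04,0],"rot": [0,0,0],"grip": 0.05},{"dp": [-0.004,-0.035,0],"rot": [0,0,0],"grip": 0.05},{"dp": [0,-0.01,-0.02],"rot": [0,0,0],"grip": 0.05},{"dp": [0,0,-0.04],"rot": [0,0,0],"grip": 0.05},{"dp": [0,0,-0.04],"rot": [0,0,0],"grip": 0.05},{"dp": [0,0,0],"rot": [0,0,0],"grip": 0.05},{"dp": [0,0,0],"rot": [0,0,0],"grip": 0.05}]'

```text
clock: 37.6
tcp_pos: [0.5714, -0.0214, 0.1081]
orientation: [-2.312, -2.099, 0.027]
contact_force: [0.2, -0.5, 1.1]
grip_width: 0.0502
```

```bash
python3 - <<'E'
from h import *
st()
E
```

```text
t 37.6 tcp [ 0.5714 -0.0214  0.1081] yaw 1.474 zax [-0.025  0.002 -1.   ] levelrot [-0.002 -0.025 -0.   ] F [ 0.2 -0.5  1.1] j7 1.05 g 0.0502
```

>>> send_rows --motion '[{"dp": [0.008,0.002,-0.01],"rot": [-0.002,-0.025,-0.005],"grip": 0.05},{"dp": [0,0,-0.02],"rot": [0,0,0],"grip": 0.05},{"dp": [0,0,0],"rot": [0,0,0],"grip": 0.05},{"dp": [0,0,0],"rot": [0,0,0],"grip": 0.05}]'

```text
clock: 38.1
tcp_pos: [0.5816, -0.018, 0.0803]
orientation: [2.328, 2.105, 0.006]
contact_force: [-0.2, 1.1, 0.5]
grip_width: 0.0499
```

```bash
python3 - <<'E'
from h import *
st()
E
```

```text
t 38.1 tcp [ 0.5816 -0.018   0.0803] yaw 1.471 zax [ 0.005  0.001 -1.   ] levelrot [-0.001  0.005  0.   ] F [-0.2  1.1  0.5] j7 1.01 g 0.0499
```

>>> send_rows --motion '[{"dp": [0,-0.001,-0.018],"rot": [0,0.005,0],"grip": 0.05},{"dp": [0,0,-0.009],"rot": [0,0,0],"grip": 0.05},{"dp": [0,0,0],"rot": [0,0,0],"grip": 0.03},{"dp": [0,0,0],"rot": [0,0,0],"grip": 0.022},{"dp": [0,0,0],"rot": [0,0,0],"grip": 0.0},{"dp": [0,0,0],"rot": [0,0,0],"grip": 0.0}]' --grip_force 40

```text
clock: 38.85
tcp_pos: [0.5817, -0.0194, 0.0519]
orientation: [-2.33, -2.106, 0.0]
contact_force: [0.3, 0.7, -2.4]
grip_width: 0.0173
```

```bash
python3 - <<'E'
from h import *
st()
E
```

```text
t 38.85 tcp [ 0.5817 -0.0194  0.0519] yaw 1.47 zax [-0.  0. -1.] levelrot [-0. -0. -0.] F [ 0.3  0.7 -2.4] j7 0.98 g 0.0173
```

>>> send_rows --motion '[{"dp": [0.0004,0.004,0],"rot": [0,0,0],"grip": 0.0},{"dp": [0.0007,0.007,0],"rot": [0,0,0],"grip": 0.0},{"dp": [0.001,0.009,0],"rot": [0,0,0],"grip": 0.0},{"dp": [0.001,0.01,0],"rot": [0,0,0],"grip": 0.0},{"dp": [0.001,0.01,0],"rot": [0,0,0],"grip": 0.0},{"dp": [0.001,0.01,0],"rot": [0,0,0],"grip": 0.0},{"dp": [0.001,0.01,0],"rot": [0,0,0],"grip": 0.0},{"dp": [0.001,0.01,0],"rot": [0,0,0],"grip": 0.0},{"dp": [0.001,0.01,0],"rot": [0,0,0],"grip": 0.0},{"dp": [0.001,0.01,0],"rot": [0,0,0],"grip": 0.0},{"dp": [0.001,0.01,0],"rot": [0,0,0],"grip": 0.0},{"dp": [0.001,0.01,0],"rot": [0,0,0],"grip": 0.0}]'

```text
clock: 40.35
tcp_pos: [0.5936, 0.0969, 0.0519]
orientation: [2.331, 2.105, -0.001]
contact_force: [0.2, -2.3, -1.1]
grip_width: 0.0173
```

```bash
python3 - <<'E'
from h import *
st()
E
```

```text
t 40.35 tcp [0.5936 0.0969 0.0519] yaw 1.469 zax [-0.    -0.001 -1.   ] levelrot [ 0.001 -0.     0.   ] F [ 0.2 -2.3 -1.1] j7 0.79 g 0.0173
```

>>> send_rows --motion '[{"dp": [0.001,0.01,0],"rot": [0,0,0],"grip": 0.0},{"dp": [0.001,0.01,0],"rot": [0,0,0],"grip": 0.0},{"dp": [0.001,0.008,0],"rot": [0,0,0],"grip": 0.0},{"dp": [0.0007,0.007,0],"rot": [0,0,0],"grip": 0.0},{"dp": [0.0005,0.005,0],"rot": [0,0,0],"grip": 0.0},{"dp": [0.0004,0.004,0],"rot": [0,0,0],"grip": 0.0},{"dp": [0.0004,0.004,0],"rot": [0,0,0],"grip": 0.0},{"dp": [0,0.003,0],"rot": [0,0,0],"grip": 0.0},{"dp": [0,0.002,0],"rot": [0,0,0],"grip": 0.0},{"dp": [0,0.002,0],"rot": [0,0,0],"grip": 0.0},{"dp": [0,0,0],"rot": [0,0,0],"grip": 0.0}]'

```text
clock: 41.72
tcp_pos: [0.5989, 0.149, 0.0519]
orientation: [2.332, 2.096, -0.014]
contact_force: [0.6, -0.2, -1.9]
grip_width: 0.0174
```

```bash
python3 - <<'E'
from h import *
st()
E
```

```text
t 41.73 tcp [0.5989 0.149  0.0519] yaw 1.464 zax [-0.002 -0.01  -1.   ] levelrot [ 0.01  -0.002  0.   ] F [ 0.6 -0.2 -1.9] j7 0.71 g 0.0174
```

>>> send_rows --motion '[{"dp": [0,0,0],"rot": [0,0,0],"grip": 0.03},{"dp": [0,0,0],"rot": [0,0,0],"grip": 0.05},{"dp": [0,0,0.04],"rot": [0,0,0],"grip": 0.05},{"dp": [0,0,0.05],"rot": [0,0,0],"grip": 0.05},{"dp": [0,0,0.04],"rot": [0,0,0],"grip": 0.05},{"dp": [-0.015,-0.003,0.01],"rot": [0,0,-0.155],"grip": 0.05},{"dp": [-0.016,-0.003,0],"rot": [0,0,-0.155],"grip": 0.05},{"dp": [-0.016,-0.003,0],"rot": [0,0,-0.155],"grip": 0.05},{"dp": [-0.016,-0.003,0],"rot": [0,0,-0.155],"grip": 0.05},{"dp": [-0.016,-0.003,0],"rot": [0,0,-0.155],"grip": 0.05},{"dp": [-0.016,-0.003,0],"rot": [0,0,-0.155],"grip": 0.05},{"dp": [-0.016,-0.002,0],"rot": [0,0,-0.155],"grip": 0.05},{"dp": [-0.015,0,0],"rot": [0,0,-0.155],"grip": 0.05},{"dp": [-0.01,0,0],"rot": [0,0,-0.155],"grip": 0.05},{"dp": [0,0,0],"rot": [0,0,0],"grip": 0.05},{"dp": [0,0,0],"rot": [0,0,0],"grip": 0.05}]'

```text
clock: 43.72
tcp_pos: [0.4573, 0.1386, 0.1999]
orientation: [-3.138, -0.062, -0.004]
contact_force: [0.2, 0.3, -0.3]
grip_width: 0.0503
```

```bash
python3 - <<'E'
from h import *
st()
E
```

```text
t 43.73 tcp [0.4573 0.1386 0.1999] yaw 0.04 zax [ 0.002  0.003 -1.   ] levelrot [-0.003  0.002  0.   ] F [ 0.2  0.3 -0.3] j7 -0.5 g 0.0503
```

>>> send_rows --motion '[{"dp": [0.003,-0.008,0],"rot": [-0.003,0.002,0.02],"grip": 0.05},{"dp": [0,0,-0.03],"rot": [0,0,0],"grip": 0.05},{"dp": [0,0,-0.03],"rot": [0,0,0],"grip": 0.05},{"dp": [0,0,-0.01],"rot": [0,0,0],"grip": 0.05},{"dp": [0,0,0],"rot": [0,0,0],"grip": 0.05},{"dp": [0,0,0],"rot": [0,0,0],"grip": 0.05}]'

```text
clock: 44.48
tcp_pos: [0.4645, 0.1318, 0.1301]
orientation: [-3.137, -0.111, -0.008]
contact_force: [-0.6, -0.8, 0.8]
grip_width: 0.0502
```

```bash
python3 - <<'E'
from h import *
st()
f=imaging.grab_frame('wrist'); M=f['img'].max(2)
# dark bar row profile across columns, over its nominal place
print('axis top px',proj(f,[.4605,.1293,.109],True),'bar ends',proj(f,[.4605+.024*np.sin(.03),.1293-.024,.109],True),proj(f,[.4605,.1293+.024,.109],True))
for r in (200,215,230,245,260,275,290): print(r,M[r,200:360:4].tolist())
E
```

```text
t 44.48 tcp [0.4645 0.1318 0.1301] yaw 0.071 zax [ 0.005  0.003 -1.   ] levelrot [-0.003  0.005  0.   ] F [-0.6 -0.8  0.8] j7 -0.53 g 0.0502
axis top px (np.float64(271.2937434988953), np.float64(257.44485571179996)) bar ends (np.float64(270.0069285230275), np.float64(294.39908966118935)) (np.float64(274.1586353155337), np.float64(216.2173731126942))
200 [159, 153, 156, 156, 154, 150, 150, 151, 155, 155, 101, 130, 82, 92, 114, 113, 99, 49, 48, 51, 57, 83, 154, 155, 105, 116, 115, 116, 117, 117, 116, 72, 82, 83, 128, 180, 178, 175, 176, 174]
215 [107, 165, 163, 165, 103, 102, 100, 103, 100, 96, 78, 42, 41, 46, 36, 39, 36, 36, 33, 36, 35, 37, 46, 46, 48, 40, 114, 115, 114, 116, 69, 69, 79, 104, 181, 177, 176, 174, 163, 181]
230 [118, 100, 114, 90, 90, 89, 88, 87, 88, 72, 38, 34, 34, 33, 33, 32, 33, 32, 43, 41, 41, 38, 42, 41, 40, 44, 43, 57, 66, 68, 68, 70, 71, 117, 117, 117, 118, 119, 120, 121]
245 [92, 91, 90, 92, 93, 92, 90, 90, 84, 64, 54, 33, 34, 32, 32, 30, 30, 27, 30, 30, 29, 29, 32, 30, 31, 32, 32, 67, 66, 67, 67, 67, 68, 116, 115, 115, 115, 117, 119, 119]
260 [92, 89, 88, 70, 70, 54, 33, 89, 58, 62, 64, 65, 64, 39, 31, 29, 29, 28, 30, 31, 30, 29, 32, 31, 106, 111, 111, 111, 112, 112, 113, 115, 114, 51, 47, 85, 86, 87, 115, 116]
275 [35, 69, 69, 70, 32, 31, 30, 47, 62, 64, 62, 63, 64, 64, 64, 32, 31, 34, 107, 30, 29, 33, 114, 112, 112, 113, 112, 112, 115, 113, 112, 115, 114, 39, 43, 46, 51, 85, 85, 78]
290 [69, 69, 61, 27, 29, 29, 26, 28, 63, 63, 64, 65, 65, 65, 64, 52, 30, 30, 101, 29, 33, 46, 65, 92, 112, 113, 113, 114, 114, 113, 115, 114, 114, 38, 40, 43, 46, 49, 75, 77]
```

>>> send_rows --motion '[{"dp": [-0.004,-0.003,-0.01],"rot": [-0.003,0.005,-0.005],"grip": 0.05},{"dp": [0,0,-0.015],"rot": [0,0,0],"grip": 0.05},{"dp": [0,0,-0.012],"rot": [0,0,0],"grip": 0.05},{"dp": [0,0,0],"rot": [0,0,0],"grip": 0.05},{"dp": [0,0,0],"rot": [0,0,0],"grip": 0.05}]'

```text
clock: 45.15
tcp_pos: [0.4606, 0.1287, 0.0913]
orientation: [3.14, 0.104, 0.002]
contact_force: [0.2, -0.5, 0.1]
grip_width: 0.05
```

```bash
python3 - <<'E'
from h import *
st()
E
```

```text
t 45.15 tcp [0.4606 0.1287 0.0913] yaw 0.066 zax [ 0.001 -0.    -1.   ] levelrot [0.    0.001 0.   ] F [ 0.2 -0.5  0.1] j7 -0.57 g 0.05
```

>>> send_rows --motion '[{"dp": [0,0,-0.005],"rot": [0,0,0],"grip": 0.05},{"dp": [0,0,0],"rot": [0,0,0],"grip": 0.0},{"dp": [0,0,0],"rot": [0,0,0],"grip": 0.0},{"dp": [0,0,0],"rot": [0,0,0],"grip": 0.0},{"dp": [0,0,0],"rot": [0,0,0],"grip": 0.0}]' --grip_force 50

```text
clock: 45.78
tcp_pos: [0.4608, 0.1289, 0.0865]
orientation: [-3.14, -0.104, -0.003]
contact_force: [-0.6, 1.2, -1.2]
grip_width: 0.0142
```

>>> send_rows --motion '[{"dp": [0,0,0.007],"rot": [0,0,0],"grip": 0.0},{"dp": [0,0,0.007],"rot": [0,0,0],"grip": 0.0},{"dp": [0,0,0.006],"rot": [0,0,0],"grip": 0.0},{"dp": [0,0,0.003],"rot": [0,0,0],"grip": 0.0},{"dp": [0,0,0],"rot": [0,0,0],"grip": 0.0}]'

```text
clock: 46.4
tcp_pos: [0.4601, 0.1287, 0.1087]
orientation: [-3.138, -0.105, -0.002]
contact_force: [4.3, 1.5, -6.1]
grip_width: 0.0141
```

```bash
python3 - <<'E'
from h import *
st()
E
```

```text
t 46.4 tcp [0.4601 0.1287 0.1087] yaw 0.067 zax [ 0.001  0.002 -1.   ] levelrot [-0.002  0.001  0.   ] F [ 4.3  1.5 -6.1] j7 -0.55 g 0.0141
```

Rose 22 mm with the bar still held. Now turning counter-clockwise by 1.4 rad.

>>> send_rows --motion '[{"dp": [0,0,0],"rot": [0,0,0.14],"grip": 0.0},{"dp": [0,0,0],"rot": [0,0,0.14],"grip": 0.0},{"dp": [0,0,0],"rot": [0,0,0.14],"grip": 0.0},{"dp": [0,0,0],"rot": [0,0,0.14],"grip": 0.0},{"dp": [0,0,0],"rot": [0,0,0.14],"grip": 0.0},{"dp": [0,0,0],"rot": [0,0,0.14],"grip": 0.0},{"dp": [0,0,0],"rot": [0,0,0.14],"grip": 0.0},{"dp": [0,0,0],"rot": [0,0,0.14],"grip": 0.0},{"dp": [0,0,0],"rot": [0,0,0.14],"grip": 0.0},{"dp": [0,0,0],"rot": [0,0,0.1],"grip": 0.0},{"dp": [0,0,0],"rot": [0,0,0.06],"grip": 0.0},{"dp": [0,0,0],"rot": [0,0,0.0],"grip": 0.0}]'

```text
clock: 47.9
tcp_pos: [0.4601, 0.1277, 0.1087]
orientation: [-2.271, -2.165, -0.0]
contact_force: [0.8, 2.8, -7.0]
grip_width: 0.0137
```

```bash
python3 - <<'E'
from h import *
st();print(get_obs()['moment'])
E
```

```text
t 47.9 tcp [0.4601 0.1277 0.1087] yaw 1.523 zax [-0.003  0.003 -1.   ] levelrot [-0.003 -0.003 -0.   ] F [ 0.8  2.8 -7. ] j7 0.74 g 0.0137
[ 0.41536713 -0.20919987 -1.334792  ]
```

At the locked stop (turned 1.456 rad, reaction moment -1.3 N m). Pushing in.

>>> send_rows --motion '[{"dp": [0,0,-0.007],"rot": [0,0,-0.02],"grip": 0.0},{"dp": [0,0,-0.007],"rot": [0,0,0],"grip": 0.0},{"dp": [0,0,-0.007],"rot": [0,0,0],"grip": 0.0},{"dp": [0,0,-0.003],"rot": [0,0,0],"grip": 0.0},{"dp": [0,0,-0.003],"rot": [0,0,0],"grip": 0.0},{"dp": [0,0,-0.003],"rot": [0,0,0],"grip": 0.0},{"dp": [0,0,0],"rot": [0,0,0],"grip": 0.0}]'

```text
clock: 48.78
tcp_pos: [0.4607, 0.1286, 0.0865]
orientation: [2.294, 2.137, -0.008]
contact_force: [-3.6, -0.6, -3.2]
grip_width: 0.0137
```

```bash
python3 - <<'E'
from h import *
st();print(get_obs()['moment'])
E
```

```text
t 48.77 tcp [0.4607 0.1286 0.0865] yaw 1.5 zax [ 0.001 -0.008 -1.   ] levelrot [0.008 0.001 0.   ] F [-3.6 -0.6 -3.2] j7 0.67 g 0.0137
[ 0.14651393  1.0963699  -0.63751601]
```

>>> send_rows --motion '[{"dp": [0,0,0],"rot": [0,0,0],"grip": 0.03},{"dp": [0,0,0],"rot": [0,0,0],"grip": 0.05},{"dp": [0,0,0.03],"rot": [0,0,0],"grip": 0.05},{"dp": [0,0,0.05],"rot": [0,0,0],"grip": 0.05},{"dp": [0,0,0.06],"rot": [0,0,0],"grip": 0.05},{"dp": [0,-0.04,0.05],"rot": [0,0,0],"grip": 0.05},{"dp": [0,-0.06,0.02],"rot": [0,0,0],"grip": 0.05},{"dp": [0,-0.06,0],"rot": [0,0,0],"grip": 0.05},{"dp": [0,-0.06,0],"rot": [0,0,0],"grip": 0.05},{"dp": [0,0,0],"rot": [0,0,0],"grip": 0.05}]'

```text
clock: 50.02
tcp_pos: [0.4618, -0.098, 0.3006]
orientation: [2.272, 2.148, -0.006]
contact_force: [-0.2, 1.5, -0.4]
grip_width: 0.0496
```

```bash
python3 - <<'E'
from h import *
import pickle
st(); fs,fc=pickle.load(open('f0.pkl','rb')); s=imaging.grab_frame('side')
def edges(im): return im.astype(np.float32).mean(2)
a,b=edges(fs['img']),edges(s['img'])
# template shifts of patches vs the start: knob, handle
for n,(x0,y0,x1,y1) in(('knob',(334,244,364,272)),('handle',(286,277,300,292)),('stage front edge',(275,345,360,376))):
    r=cv2.matchTemplate(b[y0-12:y1+12,x0-12:x1+12],a[y0:y1,x0:x1],cv2.TM_CCOEFF_NORMED); _,v,_,l=cv2.minMaxLoc(r); print(n,'shift',l[0]-12,l[1]-12,'corr',round(v,3))
# column: predicted lid corners of the 110 mm high top, and darkness of the pad area below
R=lambda t:np.array([[np.cos(t),-np.sin(t)],[np.sin(t),np.cos(t)]])
pc=np.array([.609,.2594])
P=[proj(s,[*(pc+R(-.102)@[sx*.048,sy*.028]),.11]) for sx,sy in((1,1),(-1,1),(-1,-1),(1,-1))]; print('pred lid px',np.round(P,1).tolist())
hsv=b; x0,y0=260,300
m=(b[290:372,262:345]).astype(int)
for r in range(0,82,6): print(290+r,m[r,::3].tolist())
E
```

```text
t 50.02 tcp [ 0.4618 -0.098   0.3006] yaw 1.514 zax [ 0.007 -0.013 -1.   ] levelrot [0.013 0.007 0.   ] F [-0.2  1.5 -0.4] j7 1.49 g 0.0496
knob shift 0 0 corr 0.999
handle shift 0 0 corr 0.999
stage front edge shift 0 0 corr 0.982
pred lid px [[285.5, 336.5], [332.9, 326.6], [325.3, 302.2], [279.6, 311.4]]
290 [127, 138, 208, 200, 202, 200, 201, 203, 202, 127, 56, 59, 148, 151, 196, 215, 214, 217, 216, 216, 216, 215, 214, 217, 217, 217, 217, 217]
296 [124, 120, 185, 179, 207, 214, 214, 212, 211, 211, 212, 212, 213, 215, 213, 213, 214, 214, 214, 215, 218, 217, 216, 216, 216, 216, 216, 217]
302 [219, 217, 212, 210, 211, 212, 212, 212, 212, 213, 214, 213, 211, 213, 211, 213, 214, 216, 215, 217, 215, 207, 202, 185, 158, 132, 123, 120]
308 [217, 218, 215, 212, 212, 213, 211, 210, 213, 213, 208, 202, 201, 182, 158, 129, 121, 119, 119, 119, 119, 116, 115, 114, 117, 113, 124, 122]
314 [212, 204, 202, 176, 153, 128, 120, 117, 117, 114, 115, 115, 113, 112, 109, 99, 104, 108, 108, 105, 108, 108, 110, 110, 101, 90, 124, 125]
320 [117, 120, 121, 107, 147, 188, 144, 107, 108, 102, 103, 105, 103, 
[... 471 characters left out ...]
, 174, 143]
344 [113, 115, 113, 113, 82, 127, 142, 66, 88, 81, 76, 78, 97, 145, 165, 128, 99, 86, 76, 79, 78, 76, 74, 145, 178, 178, 176, 179]
350 [116, 114, 113, 116, 91, 116, 179, 64, 74, 78, 79, 79, 79, 78, 71, 65, 65, 63, 64, 72, 114, 182, 181, 179, 180, 201, 210, 173]
356 [114, 113, 112, 114, 114, 115, 139, 110, 66, 63, 80, 159, 177, 182, 189, 207, 208, 206, 205, 211, 206, 204, 208, 207, 206, 208, 205, 210]
362 [106, 119, 115, 117, 117, 114, 111, 205, 201, 202, 211, 205, 206, 208, 205, 205, 204, 211, 208, 214, 203, 157, 117, 89, 112, 128, 129, 131]
368 [139, 131, 130, 128, 129, 129, 123, 172, 204, 206, 209, 197, 140, 117, 97, 108, 126, 131, 131, 129, 128, 126, 120, 99, 82, 84, 139, 163]
```

The knob, handle and stage match the start picture with 0 px shift. The top lid's front edge also falls within about 1 px of where a centred column should put it.

```bash
python3 -c "
from bench import hand_in
print(hand_in())"
```

```text
the job is handed in; nothing more can be done
None
```

I carried out the whole job and handed it in at about 50 s of the 210 s allowed; no verdict was reported. I released the knob and slid the stage out. I then stacked the three cases I found, the 32 mm one at the bottom and two 24 mm ones on top, slid the stage home and locked the knob again.

**Last checks (arm clear at z = 0.30 m, touching nothing):**
- **Knob and stage:** in the side camera, the knob, handle and stage front edge showed 0 px shift from the start picture. The knob moved the full 22 mm each way, and its turn ended against the stop both times.
- **Column:** after the slide home, the top lid's front edge was within about 1 px (roughly 2 mm) of its predicted place for a centred column. A wrist view after the second case showed it within 1 mm of the pad's centre. Both views after the third looked square.
- **Weak spots:** a rough corner estimate on the first case read 0.008 rad, where the pad's angle is about -0.10. It caught part of the case's side, and the later views did not bear it out. The final column check was numeric only, because all 16 picture views were used.
- **Other things:** I did not touch the bottles or the cover-slip box. I made no final measurement of where they stand.

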